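# Brake a turning bar carousel with its locking pin and lock it

## Robot

A 6-joint arm with a two-finger parallel gripper is mounted at the origin on a cart in front of the work surface, level with it; the furniture and walls round the work are solid. World frame = base frame: x ahead of the robot, y to its left, z up, the work surface at z = 0. Lengths are in m, angles in rad, forces in N, time in s.
With the tool pointing down it reaches from about 0.325 to 0.85 m from the base axis. Payload 4.4 kg.
Tool frame: the origin (TCP) lies at the very end of the fingers, on their centre line; the grasp point (between the pads) lies 19 mm behind it (r.grasp_offset is the z of the grasp point in the tool frame, in m); z points along the fingers, y is the direction in which the jaws open and shut (so a half turn about z gives the same grasp; the last joint's range is limited). The gripper opens to 94 mm and grips with 3 to 60 N. Pads are 16 mm wide; open, the fingers measure 119 mm over their backs; the gripper's body (75 mm by 177 mm) begins 78 mm behind the grasp point.
Start: joints at [1.119, 0.207, 1.542, -0, 1.393, -0.15], TCP at [0.171, 0.549, 0.205] pointing down, gripper open.
Joint ranges: [-2.73, 2.73], [-0.86, 2.22], [0.23, 2.46], [-1.11, 4.25], [0.08, 2.63], [-2.82, 2.82]. Speed limits (rad/s): [2.79, 2.79, 3.14, 3.14, 3.14, 3.14].

## Interface

Orientations are given as a rotation vector (axis times angle).
In Python, from workcell import r gives the robot as it stands. The module is installed in compiled form; this text tells all that it offers.
- The arm moves only by the tool servo_tool, never from a script. Its argument "moves" is a list of rows, each an object with "delta_rot": the turn, a rotation vector about the tool's x, y, z in degrees, a list of three; "delta_pos": the shift along the tool's x, y, z in m, a list of three; "fingers": the finger opening in m, from 0 to 0.094. A call has 1 to 5 rows; each row is the pose to reach, as a shift and turn from the pose commanded when the call began, along the tool's axes at that moment; what a row does not reach only later rows make up. A row lasts 1/12 s, in which the tool goes at most 41.7 mm and 7.16 degrees, less where a joint would pass 70% of its speed; a pose out of reach is approached as far as the arm can. A call with a gripper value outside its range is refused whole. The fingers move at their own pace and stop on an object; the grip force is fixed at half the most. Time passes only in rows, so rows that repeat a pose let the fingers close. It gives the time, the measured TCP pose, the force and the opening at its end, in the units of the state.
- r.get_state(): the state, without advancing time (a new reading comes with each control period).
- r.read_camera(name): name is "scene" or "side" or "wrist"; returns a dict with "pixels" (400x640x3 uint8, red, green, blue), "depth" (400x640 float32, m along the optical axis (not along the pixel's ray), 0 where there is no reading), "camera_matrix" (3x3 intrinsics, pixels), "R" (3x3) and "t" (3): a world point X has camera coordinates R X + t. Camera axes: x right, y down, z forward; pixel columns grow to the right and rows downward; lengths in m; the calibration is good to about 2 mm. A picture is of the moment at which its call begins.
- r.job_done(): hands the job in, once; it reports no verdict.
Trained networks look in a picture, given as the dict that the camera call returned (one of the last four; its "shot" number tells which), for a name from the list of things; names that differ only in an ending like _2 or _b are one class to them, and where a whole thing is asked for, a point or a joint stands for the part that bears it (a point fixed in the world has none). Each returns a list of dicts, best first, with "p" (0 to 1); they miss things now and then, are a little off and sometimes report something else, mostly with a low value. They report only what shows in the picture. A call takes as long as a camera call. They do not tell look-alikes from the thing itself.
- r.trace(picture, thing): "mask" (400x640 bool, what is visible of it) and "extent" ([left, top, right, bottom] in pixels, round what is visible of it).
- r.landmark_of(picture, thing): "location" ([column, row] in pixels: a listed point, or the origin of a listed thing).
The state is a dict: "time_s": time; "joints": joint angles; "dq": joint speeds; "effort": joint torques, N m; "eef_pos": TCP position; "ee_rot": TCP orientation; "force": force on the tool from outside, world axes, zero at the start; "moment": the same for the moment, N m; "width": finger opening in m.
Only numpy, scipy, OpenCV 4.12 (cv2) and the standard library are available. Lean on these libraries where they do the work, as an engineer would, in place of code of your own. Each camera call takes 0.05 s, during which the arm holds its last target.

## Task

The bar carousel is turning; lock it with the steel locking pin that stands in the small wooden rest. Take the pin by its knob, brake the carousel by resting the pin's tip lightly on the rim of the turning plate until it creeps or stops with the plate's hole over the slot in the base, and then push the pin fully home through the hole into the slot and let go of it. Press only gently at all times, and leave the other things on the worktop where they are.

Things in the scene. Friction and masses are not known exactly. Their poses are not given: they have to be found in the camera images.
- carousel (a joint): Angle of the carousel, rad, growing anticlockwise seen from above, counting on over whole turns; starts anywhere from 0 to 30. The hole is exactly over the slot at every whole multiple of 2 pi. It turns by itself, anticlockwise: from rest it gathers speed in about 4 s to a steady 0.55 to 0.9 rad/s, losing about 1 percent of that a second.
- hub (a point): Carousel's axis at the plate's upper face. The heavy plate runs freely on a very weak drive (about 0.1 N at the hole circle): a touch of the pin of 1 N or more stops it and holds it; a press of a few newtons stops it within about 0.1 rad. When let go it sets off again slowly, at about 0.4 to 0.6 rad/s per second. Plate, base and pin are rigid: a fraction of a millimetre too low presses hard.
- hole (a point): Centre of the only hole in the carousel's plate, at its upper face, 112 mm from the axis, moving with it; round, 12.5 mm diameter, right through. Plate: polished metal disc, 256 mm diameter, 8 mm thick, upper face 26 mm above the worktop. A brass rail 21 mm high at 85 mm from the axis; inside it small things fixed to the plate stand up to 57 mm over it; outside it the plate is bare.
- slot (a point): Where the hole must come: mid-width of the slot in the fixed dark wooden base ring, at its upper face 16 mm above the worktop, 112 mm from the axis. -x points radially outwards, +y across the slot. Slot 12 mm wide, radially from 96 mm to the base's outer edge at 148 mm (open there: seen as a notch outside the plate), cut through down to the worktop. Plate floats 2 mm above the base.
- pin_knob (a point): Centre of the locking pin's round knob, 18 mm diameter, 46 mm tall, with a 22 mm collar 4 mm thick at its foot; below it a 10 mm shank, 24 mm long, last 6 mm tapering to a blunt 5 mm tip. Loose steel pin, 0.11 kg; tip 47 mm and collar's underside 23 mm below this point; z up along the pin. This point is 53 mm above the worktop in the rest, 49 mm when fully home in the carousel.
- rest_hole (a point): Mouth of the hole in the fixed wooden rest in which the pin stands, 30 mm above the worktop; rest 56 x 56 x 30 mm, hole 12.5 mm in diameter.
- tea_tin_mid (a point): Middle of a round green tin, 60 mm in diameter and 98 mm tall, standing loose; leave it alone.
- jigger_mid (a point): Middle of a copper double jigger, 43 mm in diameter and 84 mm tall, standing loose; leave it alone.
- bitters_mid (a point): Middle of the body of a small bottle, 43 mm in diameter and 142 mm tall, standing loose; leave it alone.
Not all that is in view belongs to the job. What is meant by the part that bears pin_knob is not blue, and is the smaller of those in its own colour.

How it is judged:
By the outcome, as a careful person would: the job done as asked, in the order asked, and still so for the second after the job is handed in, with the robot touching nothing.
It also fails if it takes over 72 s, if anything falls off the work surface, if the arm or the gripper's body presses on something with over 40 N, if the wrist force passes 120 N, or if a joint passes its speed limit or range.

## Working session

There is one attempt and no reset: what is moved stays moved. The work goes in short steps, Python scripts to look and compute and a tool call to move; the robot and the scene stay as the last step left them, time stands still between calls to the robot, and variables do not carry over. Pictures are saved under pics/ and viewed, and the job is handed in when it is done.

Besides the shell and the picture viewer there is one more tool, called after "Call:" by a JSON object that holds its "fn" and its "kwargs", one argument or row to a line. servo_tool: Moves the arm, as the interface text tells. Its arguments: {"type":"object","properties":{"moves":{"type":"array"}},"required":["moves"]}

```bash
mkdir -p pics; cat > h.py <<'E'
import numpy as np,cv2
from workcell import r
def save(p,n): cv2.imwrite('pics/'+n+'.png',p['pixels'][:,:,::-1])
def ray(p,u,v):
    K=p['camera_matrix'];R=p['R'];t=p['t']
    d=R.T@np.linalg.inv(K)@np.array([u,v,1.]);c=-R.T@t
    return c,d
def atz(p,u,v,z):
    c,d=ray(p,u,v);return c+d*(z-c[2])/d[2]
def dep(p,u,v):
    c,d=ray(p,u,v);return c+d*p['depth'][int(round(v)),int(round(u))]
def proj(p,X):
    x=p['camera_matrix']@(p['R']@np.asarray(X)+p['t']);return x[:2]/x[2]
E
python3 - <<'E'
from h import *
s=r.get_state();print({k:np.round(v,3) for k,v in s.items()},r.grasp_offset)
for n in ['scene','side','wrist']:
    p=r.read_camera(n);save(p,n+'0')
    for t in ['hub','hole','slot','pin_knob','rest_hole','tea_tin_mid']:
        L=r.landmark_of(p,t)
        for a in L[:4]:
            u,v=a['location'];print(n,t,round(a['p'],2),np.round([u,v]),np.round(dep(p,u,v),3) if 0<=u<639 and 0<=v<399 else '')
E
```

```text
{'time_s': np.float64(0.0), 'joints': array([ 1.119,  0.207,  1.543,  0.   ,  1.393, -0.151]), 'dq': array([-0.001,  0.001, -0.   ,  0.   ,  0.001,  0.   ]), 'effort': array([-2.0000e-03, -3.7088e+01, -2.8141e+01,  6.9000e-02,  3.6000e-02,
       -0.0000e+00]), 'eef_pos': array([0.171, 0.548, 0.204]), 'ee_rot': array([-4.720e-01, -3.105e+00,  3.000e-03]), 'force': array([ 0.304, -0.432,  0.366]), 'moment': array([-0.013,  0.028,  0.015]), 'width': np.float64(0.094)} -0.0188
scene hub 0.97 [337. 187.] [ 0.542 -0.14   0.042]
scene slot 0.8 [362. 202.] [ 0.426 -0.147  0.027]
scene pin_knob 0.63 [245. 247.] [0.153 0.514 0.39 ]
scene pin_knob 0.62 [296. 238.] [0.388 0.198 0.087]
scene pin_knob 0.53 [265. 231.] [0.508 0.227 0.064]
scene rest_hole 0.84 [263. 237.] [0.515 0.232 0.037]
scene tea_tin_mid 0.58 [402. 162.] [ 0.456 -0.418  0.065]
side hub 0.69 [313. 189.] [ 0.545 -0.089  0.07 ]
side hole 0.65 [337. 176.] [ 0.488 -0.24   0.022]
side slot 0.89 [347. 194.] [ 0.445 -0.142  0.024]
side pin_knob 0.82 [356. 255.] [0.391 0.199 0.08 ]
side pin_knob 0.79 [310. 289.] [0.489 0.325 0.079]
side pin_knob 0.47 [303. 268.] [0.525 0.228 0.049]
side rest_hole 0.92 [310. 273.] [0.507 0.228 0.031]
side tea_tin_mid 0.64 [346. 139.] [ 0.477 -0.405  0.072]
```

```bash
python3 - <<'E'
import cv2,numpy as np
a=cv2.imread('pics/scene0.png');b=cv2.imread('pics/side0.png')
cv2.imwrite('pics/c1.png',cv2.resize(a[100:320,180:480],(800,586),interpolation=cv2.INTER_CUBIC))
cv2.imwrite('pics/c2.png',cv2.resize(b[100:320,180:480],(800,586),interpolation=cv2.INTER_CUBIC))
E
```

```text
(no output)
```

View pics/c1.png

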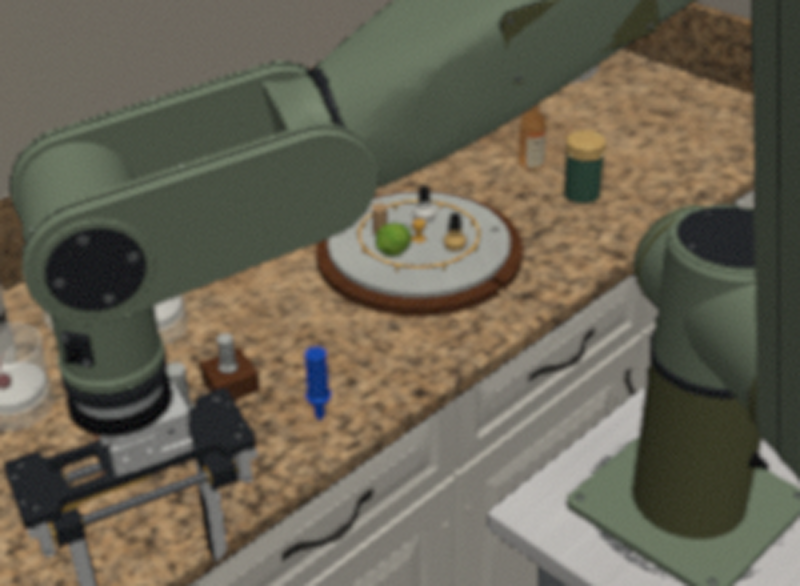

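View pics/c2.png

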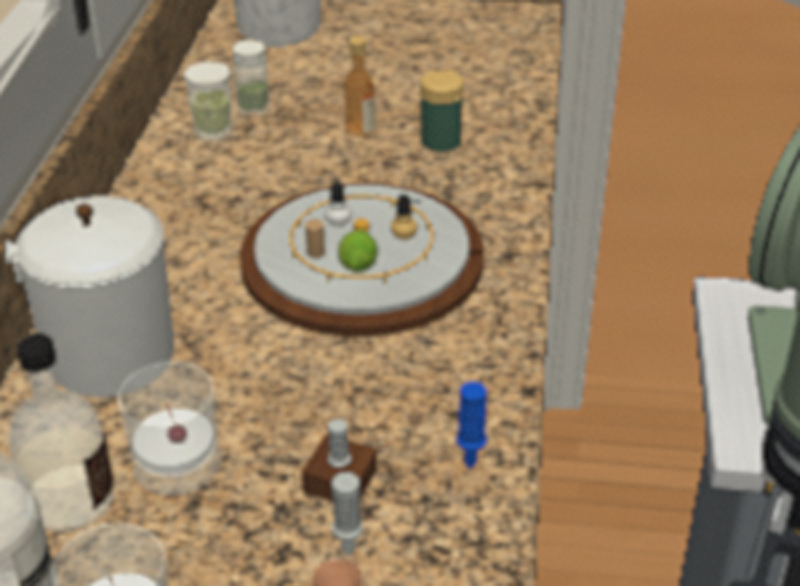

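View pics/wrist0.png

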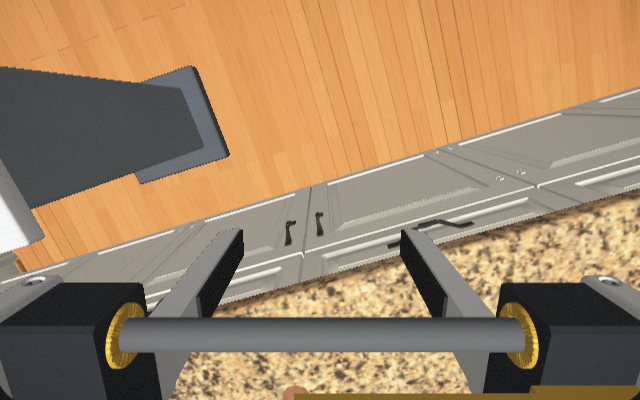

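```bash
python3 - <<'E'
from h import *
p={n:r.read_camera(n) for n in ['scene','side']}
for n in p:
    for t,z in [('hub',.026),('hole',.026),('slot',.016),('pin_knob',.053),('rest_hole',.03),('tea_tin_mid',.049),('jigger_mid',.042),('bitters_mid',.05)]:
        for a in r.landmark_of(p[n],t)[:3]:
            u,v=a['location'];print(n,t,round(a['p'],2),np.round([u,v]),np.round(atz(p[n],u,v,z),4))
    m=p[n]; d=m['depth'];vv,uu=np.nonzero(d>0)
    K=m['camera_matrix'];P=np.stack([(uu-K[0,2])/K[0,0],(vv-K[1,2])/K[1,1],np.ones(len(uu))])*d[vv,uu]
    W=(m['R'].T@(P-m['t'][:,None])).T
    k=(np.abs(W[:,2]-.026)<.004)&(np.hypot(W[:,0]-.54,W[:,1]+.13)<.17)
    Q=W[k][:,:2].astype(np.float32);c,rad=cv2.minEnclosingCircle(Q)
    print(n,k.sum(),c,rad,np.median(W[k][:,2]),Q.min(0),Q.max(0))
save(p['side'],'side1')
E
```

```text
scene hub 0.62 [336. 190.] [ 0.548  -0.1368  0.026 ]
scene hole 0.71 [363. 182.] [ 0.5114 -0.2516  0.026 ]
scene slot 0.58 [360. 202.] [ 0.4392 -0.152   0.016 ]
scene pin_knob 0.53 [297. 238.] [0.4186 0.1705 0.053 ]
scene pin_knob 0.47 [246. 246.] [0.5    0.3076 0.053 ]
scene pin_knob 0.43 [263. 234.] [0.5081 0.2349 0.053 ]
scene rest_hole 0.82 [263. 236.] [0.5235 0.2258 0.03  ]
scene rest_hole 0.71 [377. 155.] [ 0.6018 -0.4424  0.03  ]
scene tea_tin_mid 0.9 [400. 161.] [ 0.4843 -0.4464  0.049 ]
scene bitters_mid 0.48 [376. 154.] [ 0.5868 -0.418   0.05  ]
scene 1267 (0.5466227531433105, -0.14263908565044403) 0.13316261768341064 0.0249899025864211 [ 0.41716605 -0.27396977] [ 0.67223513 -0.01271735]
side hub 0.85 [316. 190.] [ 0.5474 -0.1494  0.026 ]
side hub 0.47 [348. 193.] [ 0.4424 -0.1443  0.026 ]
side hole 0.91 [331. 174.] [ 0.51   -0.2467  0.026 ]
side hole 0.26 [348. 142.] [ 0.4757 -0.4673  0.026 ]
side slot 0.6 [349. 192.] [ 0.4414 -0.1636  0.016 ]
side pin_knob 0.82 [310. 291.] [0.493  0.3074 0.053 ]
side pin_knob 0.64 [356. 256.] [0.3935 0.1722 0.053 ]
side pin_knob 0.42 [305. 266.] [0.5191 0.2257 0.053 ]
side rest_hole 0.73 [312. 274.] [0.5024 0.2294 0.03  ]
side rest_hole 0.33 [329. 172.] [ 0.5173 -0.2534  0.03  ]
side tea_tin_mid 0.84 [348. 140.] [ 0.4731 -0.4399  0.049 ]
side jigger_mid 0.8 [305. 330.] [0.4889 0.4146 0.042 ]
side jigger_mid 0.26 [312. 143.] [ 0.6028 -0.4187  0.042 ]
side bitters_mid 0.71 [313. 142.] [ 0.5955 -0.4082  0.05  ]
side 1980 (0.5510919690132141, -0.14041855931282043) 0.13146401941776276 0.024569690571972863 [ 0.4229991  -0.27000436] [ 0.6787913  -0.01411971]
```

```bash
cat >> h.py <<'E'
from scipy.spatial.transform import Rotation as Ro
def goal(pos,yaw=0.):
    # tool y at angle yaw from world +y (deg), z down, x = -x
    s=r.get_state();R0=Ro.from_rotvec(s['ee_rot'])
    a=np.deg2rad(yaw);y=np.array([-np.sin(a),np.cos(a),0]);z=np.array([0,0,-1.]);x=np.cross(y,z)
    G=Ro.from_matrix(np.stack([x,y,z],1))
    d=R0.inv().apply(np.array(pos)-s['eef_pos']);w=np.rad2deg((R0.inv()*G).as_rotvec())
    print('t',round(float(s['time_s']),2),'eef',np.round(s['eef_pos'],4),'F',np.round(s['force'],1),'w',round(float(s['width']),4))
    print('dpos',np.round(d,4),'n',round(np.linalg.norm(d)/.0417,1),'drot',np.round(w,2))
E
python3 - <<'E'
from h import *
goal([.515,.229,.2])
p=r.read_camera('wrist');s=r.get_state();R0=Ro.from_rotvec(s['ee_rot']).as_matrix()
c=-p['R'].T@p['t'];print('cam in tool',R0.T@(c-s['eef_pos']));print('axes in tool\n',R0.T@p['R'].T)
E
```

```text
t 1.95 eef [0.1709 0.549  0.2055] F [ 0.5 -0.3  0.3] w 0.0938
dpos [-0.4237 -0.2033  0.0054] n 11.3 drot [  0.    -0.   -17.29]
cam in tool [ 0.0779841  -0.00190271 -0.17918162]
axes in tool
 [[-2.86813961e-04 -9.62460709e-01 -2.71420894e-01]
 [ 9.99998938e-01  1.11788213e-04 -1.45311370e-03]
 [ 1.42890650e-03 -2.71421022e-01  9.62459655e-01]]
```

Call:
{"fn": "servo_tool", "kwargs": {
  "moves": [
    {"delta_pos":[-0.04,-0.02,0],"delta_rot":[0,0,-3],"fingers":0.06},
    {"delta_pos":[-0.08,-0.04,0],"delta_rot":[0,0,-7],"fingers":0.06},
    {"delta_pos":[-0.12,-0.058,0],"delta_rot":[0,0,-11],"fingers":0.06},
    {"delta_pos":[-0.155,-0.075,0],"delta_rot":[0,0,-15],"fingers":0.06},
    {"delta_pos":[-0.19,-0.092,0],"delta_rot":[0,0,-17.29],"fingers":0.06}
  ]
}}

```text
time_s: 2.42
eef_pos: [0.3239, 0.4053, 0.2057]
ee_rot: [-0.006, 3.141, 0.001]
force: [1.0, 1.0, -0.8]
width: 0.0641
```

```bash
python3 -c "
from h import *
goal([.515,.229,.2])"
```

```text
t 2.42 eef [0.3239 0.4053 0.2057] F [ 1.   1.  -0.8] w 0.0641
dpos [-0.1904 -0.1771  0.0057] n 6.2 drot [0.02 0.03 0.22]
```

Call:
{"fn": "servo_tool", "kwargs": {
  "moves": [
    {"delta_pos":[-0.028,-0.026,0],"fingers":0.05},
    {"delta_pos":[-0.056,-0.052,0],"fingers":0.05},
    {"delta_pos":[-0.084,-0.078,0],"fingers":0.05},
    {"delta_pos":[-0.112,-0.104,0],"fingers":0.05},
    {"delta_pos":[-0.14,-0.13,0],"fingers":0.05}
  ]
}}

```text
schema error: expected keys delta_rot, delta_pos, fingers
```

Call:
{"fn": "servo_tool", "kwargs": {
  "moves": [
    {"delta_pos":[-0.025,-0.023,0],"fingers":0.05},
    {"delta_pos":[-0.05,-0.046,0],"fingers":0.05},
    {"delta_pos":[-0.05,-0.046,0],"fingers":0.05}
  ]
}}

```text
schema error: expected keys delta_rot, delta_pos, fingers
```

```bash
python3 - <<'E'
from h import *
p=r.read_camera('wrist');save(p,'w1')
for t,z in [('pin_knob',.053),('rest_hole',.03)]:
  for a in r.landmark_of(p,t)[:3]:
    u,v=a['location'];print(t,round(a['p'],2),np.round([u,v]),np.round(atz(p,u,v,z),4))
goal([.515,.229,.2])
E
```

```text
pin_knob 0.89 [116. 249.] [0.4017 0.1729 0.053 ]
pin_knob 0.59 [244. 326.] [0.5011 0.3103 0.053 ]
t 2.57 eef [0.3251 0.4049 0.2056] F [-0.6  1.   0.3] w 0.0601
dpos [-0.191  -0.1747  0.0057] n 6.2 drot [ 0.01  0.02 -0.34]
```

View pics/w1.png

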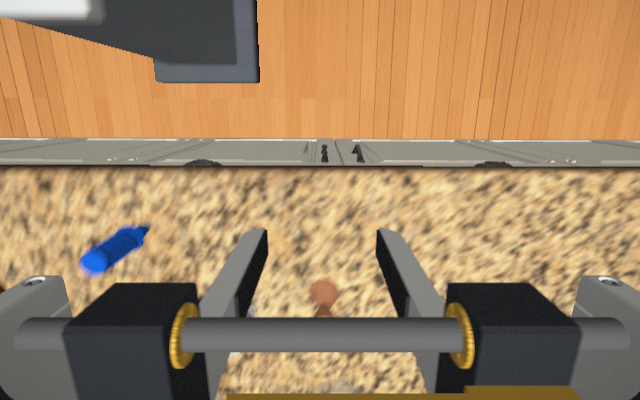

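The picture shows the blue pin at (115,250), the jigger between the fingers at (323,295) and the gripper's bar crossing at row 335. The target pin is not in view yet.

Call:
{"fn": "servo_tool", "kwargs": {
  "moves": [
    {"delta_pos":[-0.028,-0.026,0],"delta_rot":[0,0,0],"fingers":0.05},
    {"delta_pos":[-0.056,-0.052,0],"delta_rot":[0,0,0],"fingers":0.05},
    {"delta_pos":[-0.084,-0.078,0],"delta_rot":[0,0,0],"fingers":0.05},
    {"delta_pos":[-0.112,-0.104,0],"delta_rot":[0,0,0],"fingers":0.05},
    {"delta_pos":[-0.14,-0.13,0],"delta_rot":[0,0,0],"fingers":0.05}
  ]
}}

```text
time_s: 2.98
eef_pos: [0.4632, 0.2769, 0.2056]
ee_rot: [-0.003, 3.141, 0.001]
force: [0.2, 0.1, -0.8]
width: 0.0502
```

Call:
{"fn": "servo_tool", "kwargs": {
  "moves": [
    {"delta_pos":[-0.025,-0.023,0],"delta_rot":[0,0,0],"fingers":0.05},
    {"delta_pos":[-0.05,-0.046,0],"delta_rot":[0,0,0],"fingers":0.05},
    {"delta_pos":[-0.05,-0.046,0],"delta_rot":[0,0,0],"fingers":0.05}
  ]
}}

```text
time_s: 3.23
eef_pos: [0.5166, 0.228, 0.2055]
ee_rot: [0.007, 3.139, -0.002]
force: [-0.4, 0.6, 1.0]
width: 0.0497
```

```bash
python3 - <<'E'
from h import *
p=r.read_camera('wrist');save(p,'w2')
for t,z in [('pin_knob',.053),('rest_hole',.03)]:
  for a in r.landmark_of(p,t)[:3]:
    u,v=a['location'];print(t,round(a['p'],2),np.round([u,v]),np.round(atz(p,u,v,z),4))
print(proj(p,[.515,.229,.076]),proj(p,[.515,.229,.053]))
goal([.515,.229,.2])
E
```

```text
pin_knob 0.85 [407. 162.] [0.4954 0.3137 0.053 ]
pin_knob 0.76 [276.  52.] [0.3902 0.183  0.053 ]
pin_knob 0.72 [317. 183.] [0.5173 0.2209 0.053 ]
rest_hole 0.76 [318. 177.] [0.5159 0.2218 0.03  ]
[325.31412885 185.87698999] [325.12992932 180.536518  ]
t 3.38 eef [0.5122 0.2317 0.2051] F [0.3 0.4 0.6] w 0.0498
dpos [-0.0028 -0.0027  0.0051] n 0.2 drot [ 0.04 -0.07  0.02]
```

View pics/w2.png

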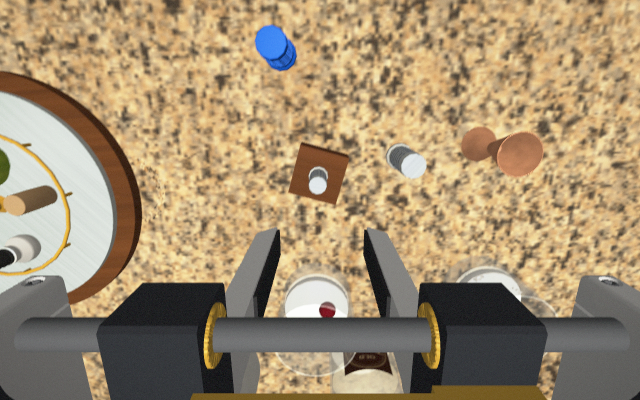

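```bash
python3 - <<'E'
from h import *
for i in range(3):
  p=r.read_camera('wrist');s=r.get_state()
  g=p['pixels'].astype(float).mean(2)
  for a in r.landmark_of(p,'pin_knob')[:3]:
    u,v=a['location']
    if 290<u<340: print(np.round([u,v],1),np.round(atz(p,u,v,.053),4))
  for a in r.trace(p,'pin_knob')[:4]:
    e=a['extent']; 
    if 290<e[0]<340: print('ext',e,a['p'],a['mask'].sum())
  d=p['depth']; vv,uu=np.nonzero((np.abs(np.arange(400)[:,None]-182)<18)&(np.abs(np.arange(640)[None]-318)<18))
  W=np.array([dep(p,u,v) for u,v in zip(uu,vv)]);k=(W[:,2]>.07)&(W[:,2]<.085)
  print(s['eef_pos'],'top',k.sum(),np.median(W[k],0),W[k].min(0),W[k].max(0), uu[k].mean(),vv[k].mean(),atz(p,uu[k].mean(),vv[k].mean(),.076))
E
```

```text
[314.5 186.4] [0.5163 0.2218 0.053 ]
ext [304.2, 170.5, 323.9, 197.2] 0.97 389
[0.51181132 0.23208736 0.20518791] top 261 [0.5134614  0.2208474  0.07567089] [0.50541862 0.21184257 0.07023144] [0.52281497 0.22875012 0.07757816] 312.84674329501917 189.4750957854406 [0.51367663 0.22073306 0.076     ]
[314.4 185.6] [0.5151 0.2221 0.053 ]
ext [306.0, 172.7, 326.1, 199.8] 0.89 464
[0.51181953 0.23204299 0.20546857] top 256 [0.51373699 0.22032558 0.07574054] [0.50558622 0.21227231 0.0700065 ] [0.52225475 0.22913623 0.07814424] 312.453125 189.71484375 [0.51358236 0.22071745 0.076     ]
[314.8 184.2] [0.5141 0.222  0.053 ]
ext [305.8, 169.3, 325.0, 199.3] 0.82 449
[0.51232496 0.23147478 0.20557972] top 257 [0.51346201 0.22073165 0.07567762] [0.50565036 0.21184539 0.0710563 ] [0.52299667 0.22862226 0.07751395] 312.9805447470817 189.27237354085602 [0.51368163 0.22072287 0.076     ]
```

Call:
{"fn": "servo_tool", "kwargs": {
  "moves": [
    {"delta_pos":[-0.0015,-0.0113,0.03],"delta_rot":[0,0,0],"fingers":0.05},
    {"delta_pos":[-0.0015,-0.0113,0.06],"delta_rot":[0,0,0],"fingers":0.05},
    {"delta_pos":[-0.0015,-0.0113,0.09],"delta_rot":[0,0,0],"fingers":0.05},
    {"delta_pos":[-0.0015,-0.0113,0.11],"delta_rot":[0,0,0],"fingers":0.05},
    {"delta_pos":[-0.0015,-0.0113,0.11],"delta_rot":[0,0,0],"fingers":0.05}
  ]
}}

```text
time_s: 4.25
eef_pos: [0.5101, 0.2181, 0.0903]
ee_rot: [-0.0, -3.131, 0.004]
force: [-0.0, -0.7, -0.1]
width: 0.0501
```

```bash
python3 - <<'E'
from h import *
for i in range(2):
  p=r.read_camera('wrist');s=r.get_state()
  d=p['depth']; c=proj(p,[.5137,.2207,.076]).round().astype(int);vv,uu=np.mgrid[c[1]-40:c[1]+40,c[0]-40:c[0]+40].reshape(2,-1)
  W=np.array([dep(p,u,v) for u,v in zip(uu,vv)]);k=(W[:,2]>.072)&(W[:,2]<.082)&(np.hypot(W[:,0]-.5137,W[:,1]-.2207)<.02)
  print(s['eef_pos'],c,'top',k.sum(),np.median(W[k],0),uu[k].mean(),vv[k].mean(),atz(p,uu[k].mean(),vv[k].mean(),.076))
save(p,'w3');goal([.5137,.2207,.042])
E
```

```text
[0.5120244  0.21869977 0.09294693] [329 238] top 585 [0.51348637 0.22056564 0.07569903] 329.37264957264955 237.5145299145299 [0.51354535 0.22075119 0.076     ]
[0.51401448 0.21926438 0.09515661] [328 233] top 575 [0.51362878 0.2205254  0.07574082] 328.31652173913045 232.97565217391303 [0.51354506 0.2206992  0.076     ]
t 4.35 eef [0.514  0.2193 0.0952] F [-0.3  0.5  0.3] w 0.0499
dpos [0.0002 0.0015 0.0532] n 1.3 drot [-0.02 -0.08  0.  ]
```

View pics/w3.png

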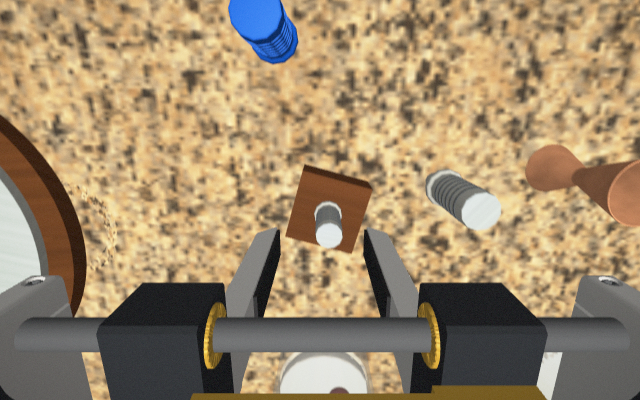

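Call:
{"fn": "servo_tool", "kwargs": {
  "moves": [
    {"delta_pos":[0,0.001,0.012],"delta_rot":[0,0,0],"fingers":0.05},
    {"delta_pos":[0,0.001,0.025],"delta_rot":[0,0,0],"fingers":0.05},
    {"delta_pos":[0,0.001,0.036],"delta_rot":[0,0,0],"fingers":0.05},
    {"delta_pos":[0,0.001,0.045],"delta_rot":[0,0,0],"fingers":0.05},
    {"delta_pos":[0,0.001,0.05],"delta_rot":[0,0,0],"fingers":0.05}
  ]
}}

```text
time_s: 4.77
eef_pos: [0.5142, 0.2203, 0.0447]
ee_rot: [0.0, -3.141, 0.0]
force: [0.3, -0.1, 0.8]
width: 0.0502
```

Call:
{"fn": "servo_tool", "kwargs": {
  "moves": [
    {"delta_pos":[0,0,0.002],"delta_rot":[0,0,0],"fingers":0.05},
    {"delta_pos":[0,0,0.002],"delta_rot":[0,0,0],"fingers":0.05},
    {"delta_pos":[0,0,0.002],"delta_rot":[0,0,0],"fingers":0.05}
  ]
}}

```text
time_s: 5.02
eef_pos: [0.5149, 0.2204, 0.0438]
ee_rot: [0.0, 3.141, 0.0]
force: [1.0, -0.0, 0.8]
width: 0.0495
```

```bash
python3 - <<'E'
from h import *
p=r.read_camera('wrist');save(p,'w4');goal([.5137,.2207,.042])
E
```

```text
t 5.07 eef [0.515  0.2204 0.044 ] F [ 0.3 -0.4  0.1] w 0.0504
dpos [0.0014 0.0003 0.002 ] n 0.1 drot [ 0.01  0.07 -0.  ]
```

View pics/w4.png

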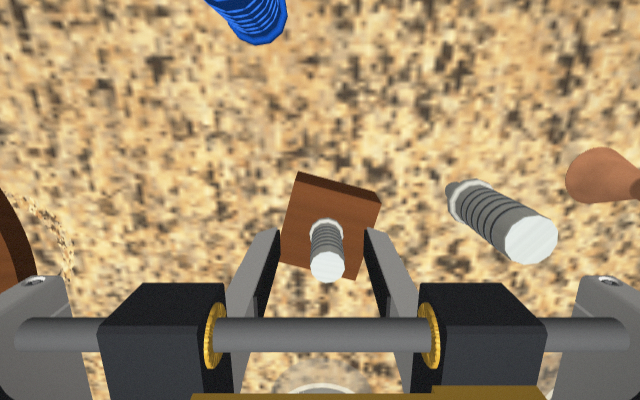

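Call:
{"fn": "servo_tool", "kwargs": {
  "moves": [
    {"delta_pos":[0.0013,0.0003,0.002],"delta_rot":[0,0,0],"fingers":0.05},
    {"delta_pos":[0.0013,0.0003,0.002],"delta_rot":[0,0,0],"fingers":0.03},
    {"delta_pos":[0.0013,0.0003,0.002],"delta_rot":[0,0,0],"fingers":0.022},
    {"delta_pos":[0.0013,0.0003,0.002],"delta_rot":[0,0,0],"fingers":0.01},
    {"delta_pos":[0.0013,0.0003,0.002],"delta_rot":[0,0,0],"fingers":0.01}
  ]
}}

```text
time_s: 5.48
eef_pos: [0.5132, 0.2207, 0.0416]
ee_rot: [-0.0, 3.141, 0.0]
force: [-0.0, -0.6, -0.4]
width: 0.0267
```

Call:
{"fn": "servo_tool", "kwargs": {
  "moves": [
    {"delta_pos":[0,0,0],"delta_rot":[0,0,0],"fingers":0.0},
    {"delta_pos":[0,0,0],"delta_rot":[0,0,0],"fingers":0.0},
    {"delta_pos":[0,0,0],"delta_rot":[0,0,0],"fingers":0.0}
  ]
}}

```text
time_s: 5.73
eef_pos: [0.5133, 0.2215, 0.0416]
ee_rot: [0.001, 3.141, 0.003]
force: [0.2, 3.2, -0.5]
width: 0.0167
```

```bash
python3 - <<'E'
from h import *
p=r.read_camera('wrist');save(p,'w5');goal([.5137,.2207,.042])
p=r.read_camera('side')
for t,z in [('hole',.026),('slot',.016)]:
  for a in r.landmark_of(p,t)[:2]:
    u,v=a['location'];print(t,round(a['p'],2),np.round([u,v]),np.round(atz(p,u,v,z),4),r.get_state()['time_s'])
E
```

```text
t 5.78 eef [0.5133 0.2215 0.0416] F [-0.3  3.5 -0.5] w 0.0169
dpos [-0.0004 -0.0008 -0.0004] n 0.0 drot [ 0.09  0.03 -0.01]
hole 0.85 [284. 202.] [ 0.637  -0.0712  0.026 ] 5.8833
slot 0.72 [350. 194.] [ 0.4383 -0.1545  0.016 ] 5.9333
```

View pics/w5.png

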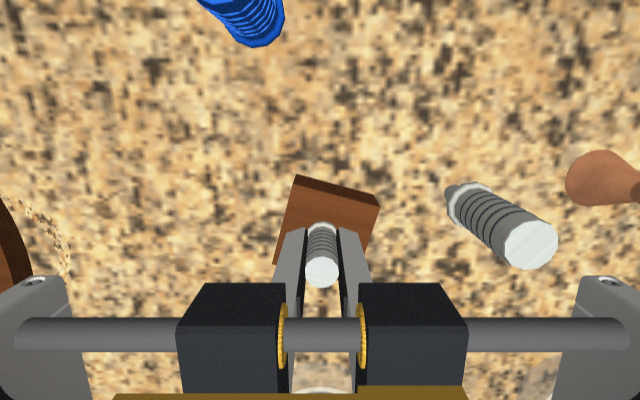

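Call:
{"fn": "servo_tool", "kwargs": {
  "moves": [
    {"delta_pos":[0,0.0015,0],"delta_rot":[0,0,0],"fingers":0.0},
    {"delta_pos":[0,0.0015,0],"delta_rot":[0,0,0],"fingers":0.0}
  ]
}}

```text
time_s: 6.1
eef_pos: [0.5133, 0.2217, 0.0415]
ee_rot: [-0.001, 3.141, -0.002]
force: [0.2, 0.4, 0.7]
width: 0.0167
```

```bash
python3 - <<'E'
from h import *
goal([.5137,.2207,.042])
E
```

```text
t 6.1 eef [0.5133 0.2217 0.0415] F [0.2 0.4 0.7] w 0.0167
dpos [-0.0004 -0.001  -0.0005] n 0.0 drot [-0.07  0.01  0.03]
```

Relieved. Lift.

Call:
{"fn": "servo_tool", "kwargs": {
  "moves": [
    {"delta_pos":[0,0,-0.005],"delta_rot":[0,0,0],"fingers":0.0},
    {"delta_pos":[0,0,-0.014],"delta_rot":[0,0,0],"fingers":0.0},
    {"delta_pos":[0,0,-0.025],"delta_rot":[0,0,0],"fingers":0.0},
    {"delta_pos":[0,0,-0.04],"delta_rot":[0,0,0],"fingers":0.0},
    {"delta_pos":[0,0,-0.055],"delta_rot":[0,0,0],"fingers":0.0}
  ]
}}

```text
time_s: 6.52
eef_pos: [0.5126, 0.2212, 0.0976]
ee_rot: [0.0, -3.14, 0.003]
force: [0.1, -0.2, -1.7]
width: 0.0167
```

Call:
{"fn": "servo_tool", "kwargs": {
  "moves": [
    {"delta_pos":[0,0,-0.02],"delta_rot":[0,0,0],"fingers":0.0},
    {"delta_pos":[0,0,-0.04],"delta_rot":[0,0,0],"fingers":0.0},
    {"delta_pos":[0,0,-0.05],"delta_rot":[0,0,0],"fingers":0.0},
    {"delta_pos":[0,0,-0.05],"delta_rot":[0,0,0],"fingers":0.0}
  ]
}}

```text
time_s: 6.85
eef_pos: [0.5154, 0.2222, 0.1504]
ee_rot: [0.0, 3.135, 0.001]
force: [0.2, 0.4, -0.9]
width: 0.0169
```

```bash
python3 - <<'E'
from h import *
p=r.read_camera('side');save(p,'s2');
c=r.get_state()['eef_pos'];q=proj(p,c).astype(int);print(q)
cv2.imwrite('pics/s2c.png',cv2.resize(p['pixels'][q[1]-70:q[1]+60,q[0]-80:q[0]+80,::-1],(800,650)[:2] and (738,600),interpolation=cv2.INTER_CUBIC))
p=r.read_camera('scene')
for t,z in [('hub',.026),('slot',.016),('hole',.026)]:
  for a in r.landmark_of(p,t)[:2]:
    u,v=a['location'];print(t,round(a['p'],2),np.round([u,v]),np.round(atz(p,u,v,z),4))
goal([.38,-.13,.16])
E
```

```text
[305 236]
hub 0.97 [337. 191.] [ 0.5391 -0.1341  0.026 ]
hole 0.77 [309. 200.] [ 0.5748 -0.0238  0.026 ]
t 7.1 eef [0.5119 0.2216 0.1448] F [-0.1 -0.7 -0.9] w 0.0168
dpos [ 0.1319 -0.3516 -0.0144] n 9.0 drot [-0.06 -0.18 -0.  ]
```

View pics/s2c.png

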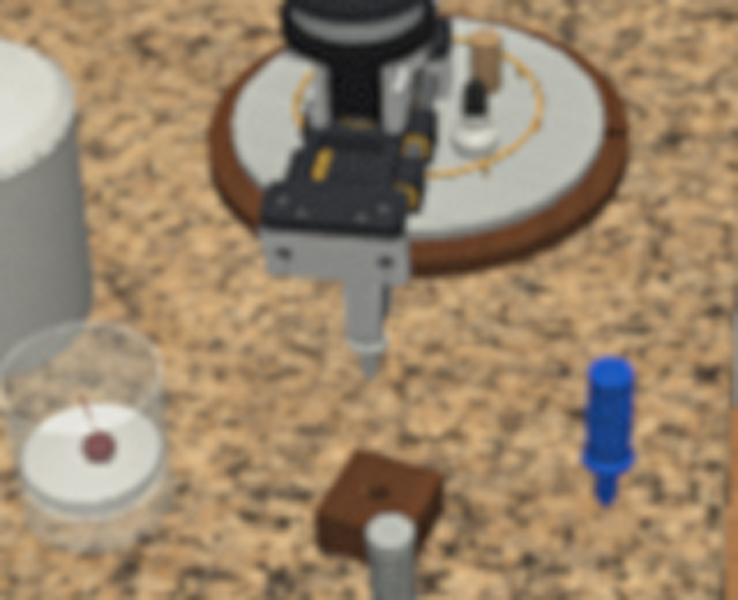

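Call:
{"fn": "servo_tool", "kwargs": {
  "moves": [
    {"delta_pos":[0.006,-0.025,0],"delta_rot":[0,0,0],"fingers":0.0},
    {"delta_pos":[0.014,-0.062,0],"delta_rot":[0,0,0],"fingers":0.0},
    {"delta_pos":[0.022,-0.1,0],"delta_rot":[0,0,0],"fingers":0.0},
    {"delta_pos":[0.03,-0.138,0],"delta_rot":[0,0,0],"fingers":0.0},
    {"delta_pos":[0.038,-0.176,0],"delta_rot":[0,0,0],"fingers":0.0}
  ]
}}

```text
time_s: 7.52
eef_pos: [0.4735, 0.0448, 0.1451]
ee_rot: [0.002, -3.139, 0.0]
force: [-0.1, -0.2, -0.9]
width: 0.0166
```

Call:
{"fn": "servo_tool", "kwargs": {
  "moves": [
    {"delta_pos":[0.008,-0.038,0],"delta_rot":[0,0,0],"fingers":0.0},
    {"delta_pos":[0.016,-0.076,0],"delta_rot":[0,0,0],"fingers":0.0},
    {"delta_pos":[0.024,-0.114,0],"delta_rot":[0,0,0],"fingers":0.0},
    {"delta_pos":[0.032,-0.148,0],"delta_rot":[0,0,0],"fingers":0.0},
    {"delta_pos":[0.04,-0.175,0],"delta_rot":[0,0,0],"fingers":0.0}
  ]
}}

```text
time_s: 7.93
eef_pos: [0.4337, -0.131, 0.1454]
ee_rot: [-0.002, -3.14, -0.0]
force: [0.0, 1.1, -1.0]
width: 0.017
```

Call:
{"fn": "servo_tool", "kwargs": {
  "moves": [
    {"delta_pos":[0.005,-0.017,0],"delta_rot":[0,0,0],"fingers":0.0},
    {"delta_pos":[0.007,-0.025,0],"delta_rot":[0,0,0],"fingers":0.0},
    {"delta_pos":[0.007,-0.025,0],"delta_rot":[0,0,0],"fingers":0.0},
    {"delta_pos":[0.007,-0.025,0],"delta_rot":[0,0,0],"fingers":0.0},
    {"delta_pos":[0.007,-0.025,0],"delta_rot":[0,0,0],"fingers":0.0}
  ]
}}

```text
time_s: 8.35
eef_pos: [0.4281, -0.1527, 0.146]
ee_rot: [0.002, -3.141, -0.002]
force: [-0.9, 0.8, -1.9]
width: 0.0166
```

```bash
python3 - <<'E'
from h import *
p=r.read_camera('wrist');save(p,'w6')
for t,z in [('hub',.026),('slot',.016),('hole',.026),('pin_knob',.1)]:
  for a in r.landmark_of(p,t)[:2]:
    u,v=a['location'];print(t,round(a['p'],2),np.round([u,v]),np.round(atz(p,u,v,z),4))
goal([.44,-.155,.13])
E
```

```text
hub 0.6 [328. 301.] [ 0.5485 -0.1484  0.026 ]
slot 0.96 [322. 192.] [ 0.4328 -0.1549  0.016 ]
hole 0.76 [422. 240.] [ 0.4793 -0.0552  0.026 ]
pin_knob 0.64 [325. 251.] [ 0.456  -0.1526  0.1   ]
t 8.6 eef [ 0.4284 -0.153   0.1464] F [-0.  -0.4 -0.5] w 0.0165
dpos [-0.0116 -0.002   0.0164] n 0.5 drot [ 0.01 -0.    0.09]
```

View pics/w6.png

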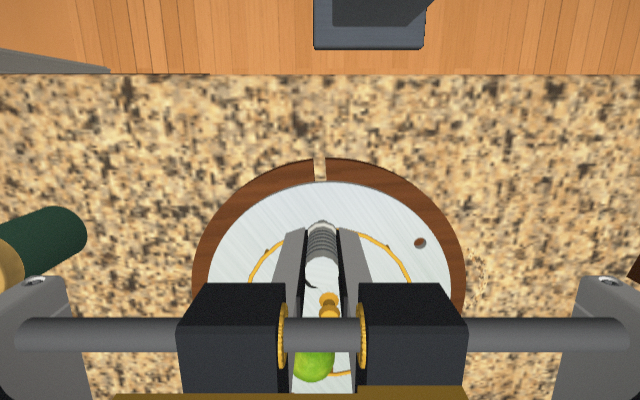

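```bash
cat > fit.py <<'E'
from h import *
from scipy.optimize import least_squares
def rim(p,c0,rad=.128,z=.026,dbg=False):
    g=cv2.GaussianBlur(p['pixels'],(3,3),0).astype(float)
    bl=g[:,:,2]  # blue: plate grey high, wood low
    pts=[]
    for a in np.deg2rad(np.arange(100,262,2)):
        rr=np.arange(rad-.012,rad+.012,.0004)
        P=[proj(p,[c0[0]+q*np.cos(a),c0[1]+q*np.sin(a),z]) for q in rr]
        P=np.array(P,dtype=np.float32)
        if P.min()<2 or P[:,0].max()>637 or P[:,1].max()>275: continue
        v=cv2.remap(bl.astype(np.float32),P[:,0].reshape(1,-1),P[:,1].reshape(1,-1),cv2.INTER_LINEAR)[0]
        gr=np.convolve(v,np.r_[np.ones(6),-np.ones(6)][::-1],'same')  # inner minus outer
        gr=np.array([v[max(0,i-6):i].mean()-v[i:i+6].mean() if 6<=i<len(v)-6 else 0 for i in range(len(v))])
        i=gr.argmax()
        if gr[i]>50: pts.append([c0[0]+rr[i]*np.cos(a),c0[1]+rr[i]*np.sin(a)])
    pts=np.array(pts)
    f=lambda x:np.hypot(pts[:,0]-x[0],pts[:,1]-x[1])-rad
    s=least_squares(f,c0,loss='soft_l1',f_scale=.0005)
    s2=least_squares(lambda x:np.hypot(pts[:,0]-x[0],pts[:,1]-x[1])-x[2],[*c0,rad],loss='soft_l1',f_scale=.0005)
    return s.x,s2.x,len(pts),np.median(np.abs(f(s.x)))
def notch(p,c):
    g=cv2.GaussianBlur(p['pixels'],(3,3),0).astype(np.float32)[:,:,1]
    th=np.deg2rad(np.arange(165,200,.1));out=[]
    for q in np.arange(.135,.146,.002):
        P=np.array([proj(p,[c[0]+q*np.cos(a),c[1]+q*np.sin(a),.016]) for a in th],dtype=np.float32)
        v=cv2.remap(g,P[:,0].reshape(1,-1),P[:,1].reshape(1,-1),cv2.INTER_LINEAR)[0]
        d=np.array([v[i:i+8].mean()-v[i-8:i].mean() if 8<=i<len(v)-8 else 0 for i in range(len(v))])
        out.append((round(q,3),np.rad2deg(th[d.argmax()]),np.rad2deg(th[d.argmin()]),np.rad2deg(th[d.argmin()]-th[d.argmax()])*np.pi/180*q))
    return out
def holec(p,c):
    # dark spot on annulus 112 mm
    th=np.deg2rad(np.arange(0,360,.5));g=cv2.GaussianBlur(p['pixels'],(5,5),0).astype(np.float32).sum(2)
    P=np.array([proj(p,[c[0]+.112*np.cos(a),c[1]+.112*np.sin(a),.026]) for a in th],dtype=np.float32)
    return P,cv2.remap(g,P[:,0].reshape(1,-1),P[:,1].reshape(1,-1),cv2.INTER_LINEAR)[0]
E
python3 - <<'E'
from fit import *
p=r.read_camera('wrist');t=r.get_state()['time_s'];s=r.get_state()
a,b,n,e=rim(p,[.549,-.141]);a,b,n,e=rim(p,a);print(a,b,n,e)
for o in notch(p,a): print(np.round(o,4))
for q in r.landmark_of(p,'hole')[:1]:
    u,v=q['location'];h=atz(p,u,v,.026)-[*a,.026];print(t,'hole',np.rad2deg(np.arctan2(h[1],h[0])),np.hypot(h[0],h[1]),u,v)
print(s['eef_pos'],s['time_s'])
E
```

```text
[ 0.54725856 -0.14780688] [ 0.54714029 -0.14780623  0.12790525] 75 1.905470410973331e-05
[1.350e-01 1.817e+02 1.863e+02 1.080e-02]
[1.370e-01 1.817e+02 1.863e+02 1.100e-02]
[1.390e-01 1.817e+02 1.862e+02 1.090e-02]
[1.410e-01 1.817e+02 1.862e+02 1.110e-02]
[1.430e-01 1.817e+02 1.863e+02 1.150e-02]
[1.450e-01 1.818e+02 1.862e+02 1.110e-02]
8.65 hole 134.24195781908378 0.11201242948583492 410.4 230.1
[ 0.42835486 -0.15321976  0.14647386] 8.65
```

```bash
cat >> fit.py <<'E'
def top(p,s):
    e=s['eef_pos'];zt=e[2]+.0344
    c=proj(p,[e[0],e[1],zt]).round().astype(int)
    vv,uu=np.mgrid[c[1]-35:c[1]+35,c[0]-35:c[0]+35].reshape(2,-1)
    W=np.array([dep(p,u,v) for u,v in zip(uu,vv)]);k=(abs(W[:,2]-zt)<.004)&(np.hypot(W[:,0]-e[0],W[:,1]-e[1])<.0115)
    m=np.array([uu[k].mean(),vv[k].mean()]);X=atz(p,*m,zt)
    print('knob top: zmed',np.median(W[k][:,2])-zt,'n',k.sum(),'off TCP',X[:2]-e[:2],'ext',W[k].min(0)[:2]-e[:2],W[k].max(0)[:2]-e[:2],m,c)
E
python3 - <<'E'
from fit import *
p=r.read_camera('wrist');s=r.get_state();top(p,s)
cv2.imwrite('pics/w7c.png',cv2.resize(p['pixels'][200:300,260:390,::-1],(780,600),interpolation=cv2.INTER_CUBIC))
ps=r.read_camera('side');q=proj(ps,s['eef_pos']).astype(int);print(q)
cv2.imwrite('pics/s3c.png',cv2.resize(ps['pixels'][q[1]-40:q[1]+40,q[0]-50:q[0]+50,::-1],(750,600),interpolation=cv2.INTER_CUBIC))
goal([.4355,-.1556,.07])
E
```

```text
knob top: zmed -9.25816698640336e-05 n 1006 off TCP [-5.74697489e-05 -1.93657596e-03] ext [-0.00864877 -0.01064484] [0.00984287 0.00775866] [321.99005964 269.29423459] [326 269]
[354 159]
t 8.8 eef [ 0.4283 -0.1536  0.1465] F [-0.5  0.  -0.6] w 0.0165
dpos [-0.0072 -0.002   0.0765] n 1.8 drot [-0.    0.01  0.03]
```

View pics/w7c.png

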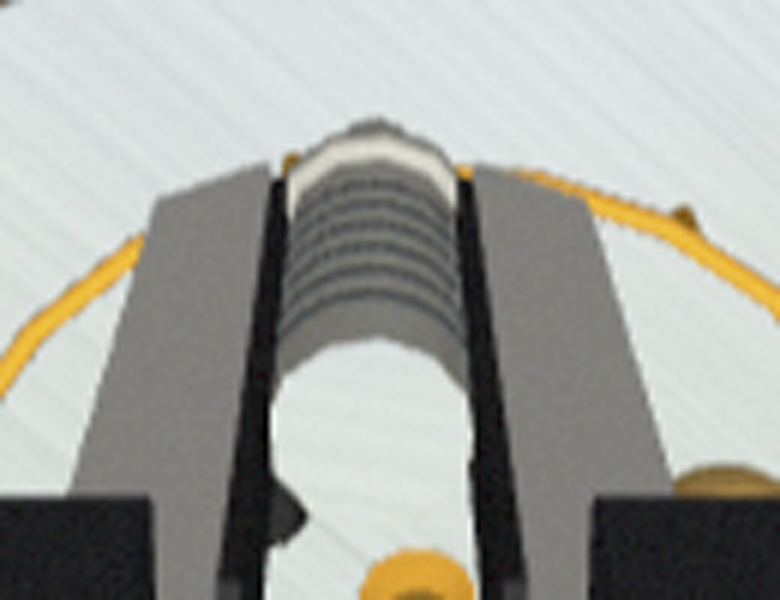

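View pics/s3c.png

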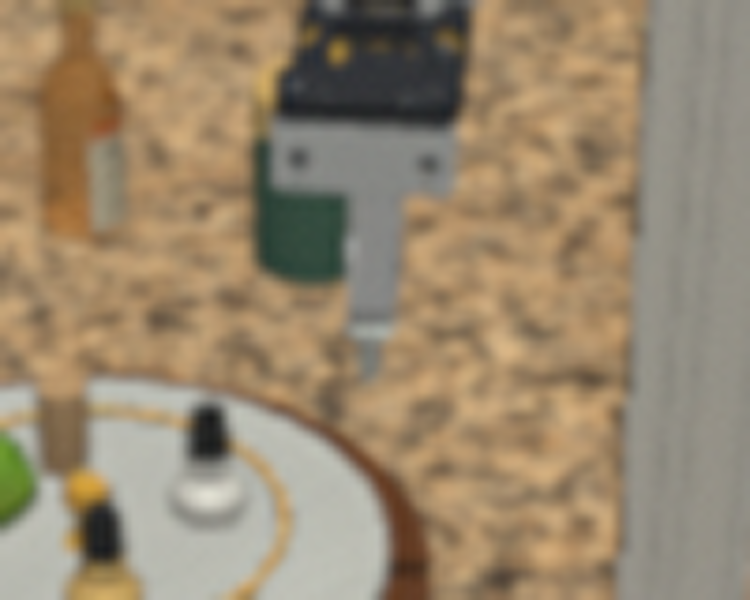

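Call:
{"fn": "servo_tool", "kwargs": {
  "moves": [
    {"delta_pos":[-0.002,0,0.012],"delta_rot":[0,0,0],"fingers":0.0},
    {"delta_pos":[-0.004,0,0.03],"delta_rot":[0,0,0],"fingers":0.0},
    {"delta_pos":[-0.006,0,0.046],"delta_rot":[0,0,0],"fingers":0.0},
    {"delta_pos":[-0.007,0,0.058],"delta_rot":[0,0,0],"fingers":0.0},
    {"delta_pos":[-0.0072,0,0.065],"delta_rot":[0,0,0],"fingers":0.0}
  ]
}}

```text
time_s: 9.22
eef_pos: [0.4345, -0.1533, 0.08]
ee_rot: [-0.0, -3.14, -0.002]
force: [-0.8, 0.0, -0.8]
width: 0.017
```

Call:
{"fn": "servo_tool", "kwargs": {
  "moves": [
    {"delta_pos":[0,0,0.003],"delta_rot":[0,0,0],"fingers":0.0},
    {"delta_pos":[0,0,0.005],"delta_rot":[0,0,0],"fingers":0.0},
    {"delta_pos":[0,0,0.0055],"delta_rot":[0,0,0],"fingers":0.0},
    {"delta_pos":[0,0,0.0055],"delta_rot":[0,0,0],"fingers":0.0}
  ]
}}

```text
time_s: 9.55
eef_pos: [0.4358, -0.1542, 0.0766]
ee_rot: [0.0, 3.141, -0.001]
force: [0.4, 0.3, -0.2]
width: 0.0166
```

```bash
cat > look.py <<'E'
from fit import *
import sys
p=r.read_camera('wrist');s=r.get_state();top(p,s)
a,b,n,e=rim(p,[.547,-.1478]);a,b,n,e=rim(p,a);print('hub',a,b,n,e)
for o in notch(p,a)[::2]: print(np.round(o,4))
L=r.landmark_of(p,'hole')[:2]
for q in L:
    u,v=q['location'];h=atz(p,u,v,.026)-[*a,.026];print(s['time_s'],'hole',round(q['p'],2),np.rad2deg(np.arctan2(h[1],h[0])),np.hypot(h[0],h[1]),u,v)
if len(sys.argv)>1: save(p,sys.argv[1])
goal([.4355,-.1536,.07])
E
python3 look.py w8
```

```text
knob top: zmed -0.00023481528945250296 n 991 off TCP [-0.00016297 -0.00196851] ext [-0.00843298 -0.01060094] [0.01014936 0.00765592] [322.06256307 269.45509586] [326 270]
hub [ 0.54728486 -0.14776491] [ 0.54686992 -0.14777308  0.12764347] 59 9.622804095391069e-05
[1.350e-01 1.816e+02 1.862e+02 1.080e-02]
[1.390e-01 1.816e+02 1.862e+02 1.120e-02]
[1.430e-01 1.817e+02 1.861e+02 1.100e-02]
9.6 hole 0.69 167.17776144214503 0.11357787228039724 367.1 214.7
t 9.65 eef [ 0.4359 -0.1542  0.0767] F [-0.8  0.6 -0.7] w 0.0168
dpos [0.0004 0.0007 0.0067] n 0.2 drot [-0.05  0.08 -0.  ]
```

View pics/w8.png

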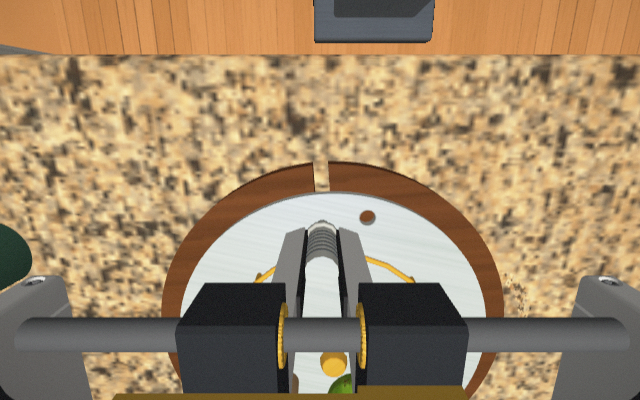

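Call:
{"fn": "servo_tool", "kwargs": {
  "moves": [
    {"delta_pos":[0,0.0004,0.003],"delta_rot":[0,0,0],"fingers":0.0},
    {"delta_pos":[0,0.0007,0.006],"delta_rot":[0,0,0],"fingers":0.0},
    {"delta_pos":[0,0.0007,0.009],"delta_rot":[0,0,0],"fingers":0.0},
    {"delta_pos":[0,0.0007,0.0105],"delta_rot":[0,0,0],"fingers":0.0},
    {"delta_pos":[0,0.0007,0.011],"delta_rot":[0,0,0],"fingers":0.0}
  ]
}}

```text
time_s: 10.07
eef_pos: [0.4349, -0.153, 0.0644]
ee_rot: [-0.0, -3.141, -0.001]
force: [-0.2, -0.3, -1.3]
width: 0.0167
```

Call:
{"fn": "servo_tool", "kwargs": {
  "moves": [
    {"delta_pos":[0,0,0.0],"delta_rot":[0,0,0],"fingers":0.0},
    {"delta_pos":[0,0,0],"delta_rot":[0,0,0],"fingers":0.0},
    {"delta_pos":[0,0,0],"delta_rot":[0,0,0],"fingers":0.0},
    {"delta_pos":[0,0,0],"delta_rot":[0,0,0],"fingers":0.0},
    {"delta_pos":[0,0,0],"delta_rot":[0,0,0],"fingers":0.0}
  ]
}}

```text
time_s: 10.48
eef_pos: [0.4355, -0.1533, 0.0651]
ee_rot: [0.0, 3.141, -0.0]
force: [-1.1, 0.2, -0.7]
width: 0.0168
```

```bash
python3 look.py w9; python3 - <<'E'
from h import *
p=r.read_camera('side');save(p,'s9');s=r.get_state()
q=proj(p,s['eef_pos']).astype(int)
cv2.imwrite('pics/s9c.png',cv2.resize(p['pixels'][q[1]-30:q[1]+40,q[0]-50:q[0]+40,::-1],(770,600),interpolation=cv2.INTER_CUBIC))
E
```

```text
knob top: zmed -8.254848220638766e-05 n 1002 off TCP [ 3.45844845e-06 -2.09810262e-03] ext [-0.00860519 -0.01080555] [0.01026139 0.00760885] [321.99101796 269.38123752] [326 269]
hub [ 0.54726341 -0.14767556] [ 0.54687183 -0.14767849  0.12765709] 55 6.435894491180205e-05
[1.350e-01 1.816e+02 1.862e+02 1.080e-02]
[1.390e-01 1.816e+02 1.862e+02 1.120e-02]
[1.430e-01 1.817e+02 1.861e+02 1.100e-02]
10.5333 hole 0.82 -161.76619830951722 0.11438837973516865 282.8 223.2
t 10.58 eef [ 0.4354 -0.1533  0.065 ] F [-0.  -0.7 -0.9] w 0.0166
dpos [-0.0001 -0.0003 -0.005 ] n 0.1 drot [-0.01  0.01 -0.  ]
```

View pics/s9c.png

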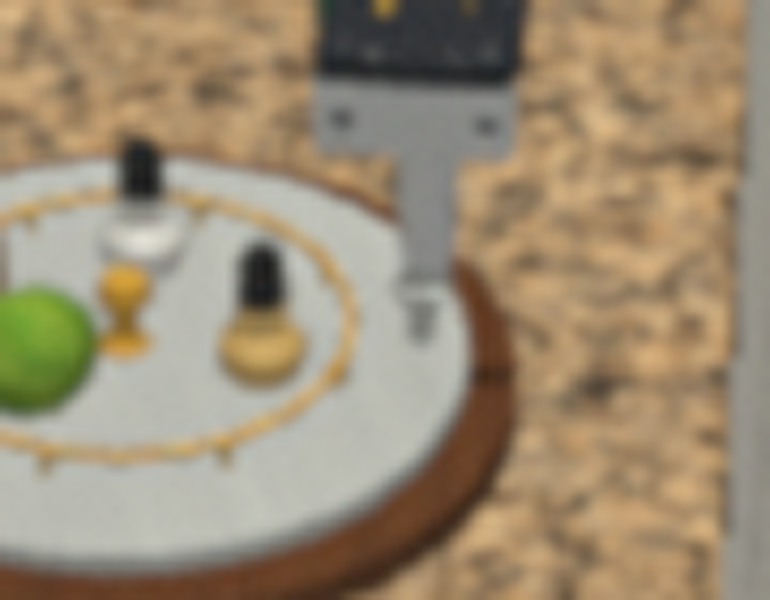

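View pics/w9.png

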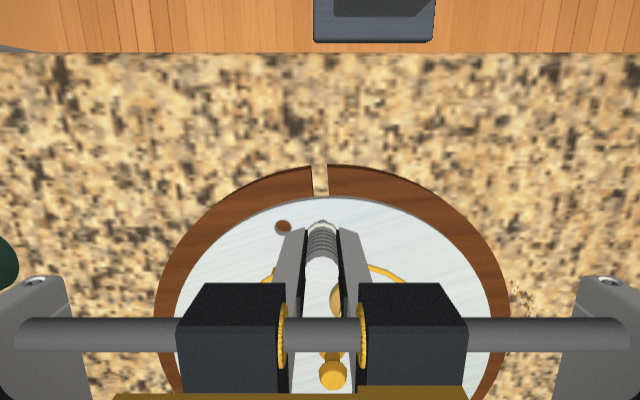

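Call:
{"fn": "servo_tool", "kwargs": {
  "moves": [
    {"delta_pos":[0,0,0.0008],"delta_rot":[0,0,0],"fingers":0.0},
    {"delta_pos":[0,0,0.0016],"delta_rot":[0,0,0],"fingers":0.0},
    {"delta_pos":[0,0,0.0022],"delta_rot":[0,0,0],"fingers":0.0}
  ]
}}

```text
time_s: 10.88
eef_pos: [0.4353, -0.1532, 0.0626]
ee_rot: [-0.0, -3.141, -0.0]
force: [-0.7, 0.2, -0.8]
width: 0.0169
```

Call:
{"fn": "servo_tool", "kwargs": {
  "moves": [
    {"delta_pos":[0,0,0.0004],"delta_rot":[0,0,0],"fingers":0.0}
  ]
}}

```text
time_s: 10.97
eef_pos: [0.4352, -0.1531, 0.0622]
ee_rot: [-0.0, -3.141, -0.0]
force: [0.1, -0.8, -1.0]
width: 0.0168
```

Call:
{"fn": "servo_tool", "kwargs": {
  "moves": [
    {"delta_pos":[0,0,0.0003],"delta_rot":[0,0,0],"fingers":0.0}
  ]
}}

```text
time_s: 11.05
eef_pos: [0.4353, -0.1532, 0.0619]
ee_rot: [-0.0, -3.141, -0.0]
force: [-0.2, 0.3, -0.7]
width: 0.0165
```

Call:
{"fn": "servo_tool", "kwargs": {
  "moves": [
    {"delta_pos":[0,0,0.0003],"delta_rot":[0,0,0],"fingers":0.0}
  ]
}}

```text
time_s: 11.13
eef_pos: [0.4353, -0.1532, 0.0617]
ee_rot: [0.0, -3.141, -0.0]
force: [0.7, 0.4, -1.7]
width: 0.0169
```

Call:
{"fn": "servo_tool", "kwargs": {
  "moves": [
    {"delta_pos":[0,0,0.0003],"delta_rot":[0,0,0],"fingers":0.0}
  ]
}}

```text
time_s: 11.22
eef_pos: [0.4354, -0.1532, 0.0614]
ee_rot: [-0.0, -3.142, 0.0]
force: [-0.5, -0.8, 1.2]
width: 0.0166
```

Call:
{"fn": "servo_tool", "kwargs": {
  "moves": [
    {"delta_pos":[0,0,0.0002],"delta_rot":[0,0,0],"fingers":0.0}
  ]
}}

```text
time_s: 11.3
eef_pos: [0.4356, -0.1535, 0.0614]
ee_rot: [-0.0, 3.141, -0.001]
force: [0.0, 0.4, 1.0]
width: 0.0166
```

```bash
cat > ang.py <<'E'
from fit import *
import sys
H=np.array([.54727,-.1477])
for i in range(int(sys.argv[1])):
    s=r.get_state();p=r.read_camera('wrist')
    for q in r.landmark_of(p,'hole')[:2]:
        u,v=q['location'];h=atz(p,u,v,.026)[:2]-H;print(round(float(s['time_s']),3),'hole p',round(q['p'],2),'ang',round(np.rad2deg(np.arctan2(h[1],h[0]))%360,2),'r',round(np.hypot(*h),4),round(u),round(v))
s=r.get_state();print(s['time_s'],s['eef_pos'],s['force'])
if len(sys.argv)>2: save(p,sys.argv[2])
E
python3 ang.py 2
```

```text
11.3 hole p 0.56 ang 224.19 r 0.1124 225 261
11.4 hole p 0.71 ang 227.32 r 0.1124 220 266
11.5 [ 0.43556095 -0.15336721  0.06144168] [-1.19047518 -0.18028508  0.16477269]
```

Call:
{"fn": "servo_tool", "kwargs": {
  "moves": [
    {"delta_pos":[0,0,0.0003],"delta_rot":[0,0,0],"fingers":0.0}
  ]
}}

```text
time_s: 11.58
eef_pos: [0.4356, -0.1535, 0.0613]
ee_rot: [-0.0, 3.141, -0.001]
force: [-0.1, -0.1, 2.5]
width: 0.0164
```

Call:
{"fn": "servo_tool", "kwargs": {
  "moves": [
    {"delta_pos":[0,0,0.0],"delta_rot":[0,0,0],"fingers":0.0}
  ]
}}

```text
time_s: 11.67
eef_pos: [0.4356, -0.1534, 0.0613]
ee_rot: [-0.0, 3.141, -0.001]
force: [-0.2, 1.8, 1.4]
width: 0.0164
```

```bash
python3 ang.py 2 wa
```

```text
11.667 hole p 0.71 ang 228.54 r 0.1114 219 269
11.767 hole p 0.6 ang 228.17 r 0.1097 221 270
11.8667 [ 0.43562423 -0.15337776  0.06130872] [0.37112922 0.90134867 2.42057964]
```

Call:
{"fn": "servo_tool", "kwargs": {
  "moves": [
    {"delta_pos":[0,0,-0.0015],"delta_rot":[0,0,0],"fingers":0.0},
    {"delta_pos":[0,0,-0.0015],"delta_rot":[0,0,0],"fingers":0.0}
  ]
}}

```text
time_s: 12.03
eef_pos: [0.4351, -0.1529, 0.0622]
ee_rot: [-0.0, -3.141, -0.001]
force: [-0.1, -1.0, -1.1]
width: 0.0169
```

```bash
cat > wait.py <<'E'
from fit import *
import sys
H=np.array([.54727,-.1477]);tgt=float(sys.argv[1]);tmax=float(sys.argv[2]);n=0
while True:
    s=r.get_state()
    p=r.read_camera('wrist')
    if s['time_s']>tmax: break
    n+=1
    if n%4: continue
    hit=False
    for q in r.landmark_of(p,'hole')[:1]:
        u,v=q['location'];h=atz(p,u,v,.026)[:2]-H;a=np.rad2deg(np.arctan2(h[1],h[0]))%360
        if abs(np.hypot(*h)-.112)<.004: print(round(float(s['time_s']),2),round(q['p'],2),round(a,1),round(u),round(v));hit= tgt<a<184
    if hit: break
s=r.get_state();print(s['time_s'],s['eef_pos'],s['force'])
E
python3 wait.py 140 21
```

```text
12.18 0.94 229.3 219 272
12.43 0.85 231.1 216 274
12.68 0.92 232.8 214 277
12.93 0.85 235.9 210 283
13.18 0.79 239.1 208 290
13.43 0.64 244.3 201 300
13.68 0.85 249.3 196 309
13.93 0.61 253.6 195 318
19.93 0.7 71.3 461 389
20.18 0.63 78.2 466 376
20.43 0.94 87.5 472 357
20.68 0.7 93.9 473 344
20.93 0.79 101.5 474 328
21.0833 [ 0.43534457 -0.15318773  0.06244823] [-0.68206682 -0.22456783 -0.88105762]
```

```bash
python3 wait.py 150 24;python3 ang.py 1
```

```text
21.23 0.8 112.1 472 305
21.48 0.76 120.8 462 288
21.73 0.71 126.5 454 278
21.98 0.77 134.1 445 261
22.23 0.64 142.0 430 249
22.48 0.87 150.2 411 238
22.5833 [ 0.43535788 -0.15320185  0.06246667] [0.4422247  0.15266205 0.10455188]
22.583 hole p 0.93 ang 152.18 r 0.1128 406 236
22.6833 [ 0.43535948 -0.15319151  0.06246054] [ 0.09802137  0.61433029 -1.33595074]
```

Call:
{"fn": "servo_tool", "kwargs": {
  "moves": [
    {"delta_pos":[0,0,0],"delta_rot":[0,0,0],"fingers":0.0},
    {"delta_pos":[0,0,0.0003],"delta_rot":[0,0,0],"fingers":0.0},
    {"delta_pos":[0,0,0.0007],"delta_rot":[0,0,0],"fingers":0.0},
    {"delta_pos":[0,0,0.0011],"delta_rot":[0,0,0],"fingers":0.0},
    {"delta_pos":[0,0,0.0015],"delta_rot":[0,0,0],"fingers":0.0}
  ]
}}

```text
time_s: 23.1
eef_pos: [0.4358, -0.1538, 0.0614]
ee_rot: [-0.0, 3.141, -0.002]
force: [0.3, -1.2, 2.8]
width: 0.0169
```

```bash
python3 ang.py 1
```

```text
23.1 hole p 0.82 ang 166.02 r 0.1114 372 225
23.2 [ 0.43581332 -0.15355717  0.06138216] [ 0.38523093 -0.245089    1.67933722]
```

```bash
python3 ang.py 1 wb
```

```text
23.2 hole p 0.9 ang 167.14 r 0.1137 369 222
23.3 [ 0.43577506 -0.15333675  0.06133616] [ 0.15070374 -0.13983376  2.06615808]
```

View pics/wb.png

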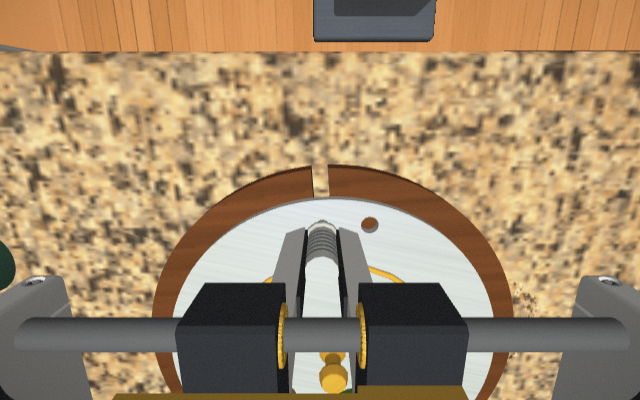

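Call:
{"fn": "servo_tool", "kwargs": {
  "moves": [
    {"delta_pos":[0,0,-0.0012],"delta_rot":[0,0,0],"fingers":0.0},
    {"delta_pos":[0,0,-0.0012],"delta_rot":[0,0,0],"fingers":0.0},
    {"delta_pos":[0,0,-0.0012],"delta_rot":[0,0,0],"fingers":0.0},
    {"delta_pos":[0,0,-0.0012],"delta_rot":[0,0,0],"fingers":0.0},
    {"delta_pos":[0,0,-0.0012],"delta_rot":[0,0,0],"fingers":0.0}
  ]
}}

```text
time_s: 23.72
eef_pos: [0.435, -0.153, 0.0619]
ee_rot: [0.0, -3.141, -0.001]
force: [-0.9, -0.2, -1.1]
width: 0.0168
```

```bash
python3 ang.py 2
```

```text
23.717 hole p 0.94 ang 167.11 r 0.1129 368 224
23.9167 [ 0.43526789 -0.15312534  0.06205514] [ 0.60638181 -0.70597513 -0.48850556]
```

```bash
python3 ang.py 3
```

```text
23.917 hole p 0.68 ang 169.16 r 0.1144 363 220
24.017 hole p 0.62 ang 168.72 r 0.1126 364 222
24.117 hole p 0.55 ang 171.34 r 0.1139 357 220
24.2167 [ 0.43533314 -0.15319837  0.0621415 ] [ 0.83914463  0.55185793 -0.48213561]
```

Call:
{"fn": "servo_tool", "kwargs": {
  "moves": [
    {"delta_pos":[0,0,0.0003],"delta_rot":[0,0,0],"fingers":0.0},
    {"delta_pos":[0,0,0.0008],"delta_rot":[0,0,0],"fingers":0.0},
    {"delta_pos":[0,0,0.0012],"delta_rot":[0,0,0],"fingers":0.0}
  ]
}}

```text
time_s: 24.47
eef_pos: [0.4356, -0.1536, 0.0613]
ee_rot: [-0.0, 3.141, -0.001]
force: [-1.3, 0.0, 3.3]
width: 0.017
```

```bash
python3 ang.py 2 wc; python3 - <<'E'
import cv2
a=cv2.imread('pics/wc.png');cv2.imwrite('pics/wcc.png',cv2.resize(a[180:280,260:390],(780,600),interpolation=cv2.INTER_CUBIC))
E
```

```text
24.467 hole p 0.91 ang 174.09 r 0.1104 350 223
24.567 hole p 0.69 ang 173.73 r 0.1131 351 220
24.6667 [ 0.43556582 -0.1533986   0.06131174] [-1.69609553 -1.1087439   2.91837428]
```

View pics/wcc.png

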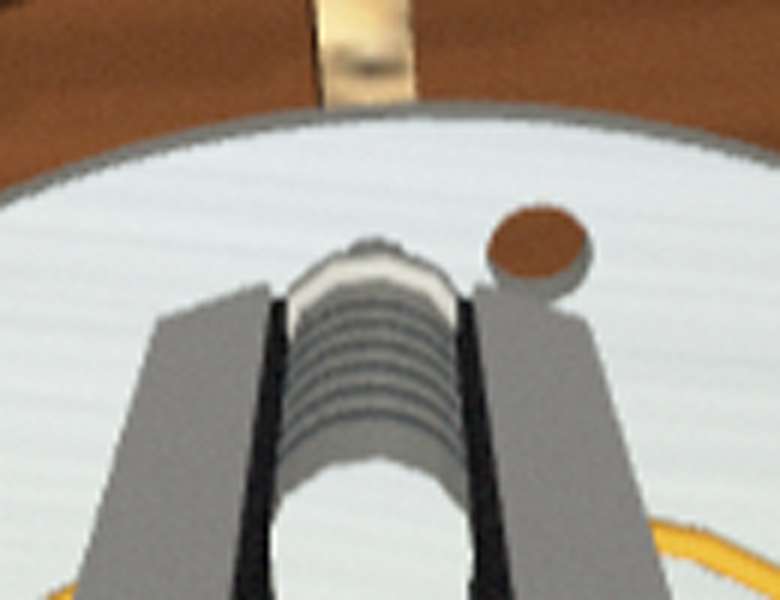

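Call:
{"fn": "servo_tool", "kwargs": {
  "moves": [
    {"delta_pos":[0,0,-0.0012],"delta_rot":[0,0,0],"fingers":0.0},
    {"delta_pos":[0,0,-0.0012],"delta_rot":[0,0,0],"fingers":0.0},
    {"delta_pos":[0,0,-0.0012],"delta_rot":[0,0,0],"fingers":0.0},
    {"delta_pos":[0,0,-0.0012],"delta_rot":[0,0,0],"fingers":0.0},
    {"delta_pos":[0,0,-0.0012],"delta_rot":[0,0,0],"fingers":0.0}
  ]
}}

```text
time_s: 25.08
eef_pos: [0.4351, -0.153, 0.0619]
ee_rot: [-0.0, -3.141, -0.0]
force: [0.7, -0.5, -1.0]
width: 0.0166
```

Call:
{"fn": "servo_tool", "kwargs": {
  "moves": [
    {"delta_pos":[0,0,0],"delta_rot":[0,0,0],"fingers":0.0},
    {"delta_pos":[0,0,0],"delta_rot":[0,0,0],"fingers":0.0},
    {"delta_pos":[0,0,0.0003],"delta_rot":[0,0,0],"fingers":0.0},
    {"delta_pos":[0,0,0.0008],"delta_rot":[0,0,0],"fingers":0.0},
    {"delta_pos":[0,0,0.0012],"delta_rot":[0,0,0],"fingers":0.0}
  ]
}}

```text
time_s: 25.5
eef_pos: [0.4356, -0.1535, 0.0613]
ee_rot: [-0.0, 3.141, -0.001]
force: [-1.2, -0.0, 3.6]
width: 0.017
```

```bash
python3 ang.py 2 wd; python3 - <<'E'
import cv2
a=cv2.imread('pics/wd.png');cv2.imwrite('pics/wdc.png',cv2.resize(a[180:280,260:390],(780,600),interpolation=cv2.INTER_CUBIC))
E
```

```text
25.5 hole p 0.89 ang 176.28 r 0.1125 344 220
25.6 hole p 0.62 ang 177.2 r 0.1152 341 216
25.7 [ 0.43554924 -0.15341844  0.06133527] [-0.70766152 -0.12128374  3.11006497]
```

View pics/wdc.png

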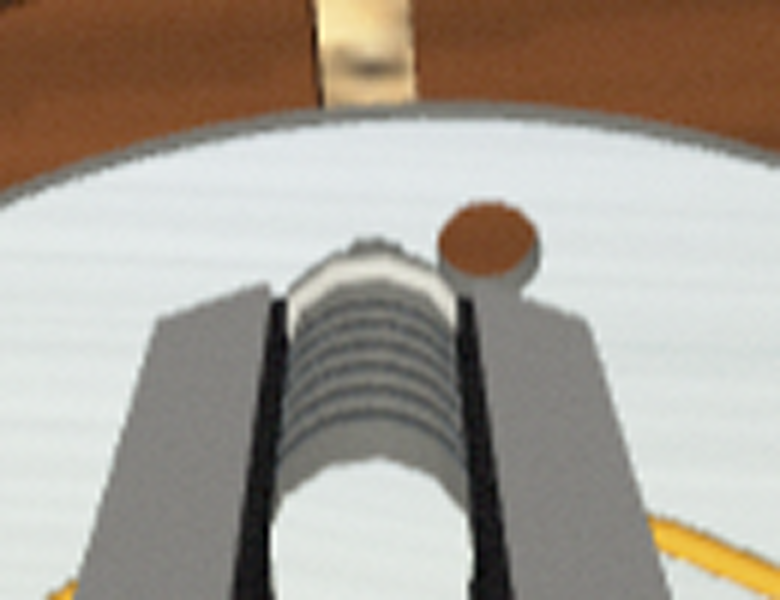

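Call:
{"fn": "servo_tool", "kwargs": {
  "moves": [
    {"delta_pos":[0,0,-0.0012],"delta_rot":[0,0,0],"fingers":0.0},
    {"delta_pos":[0,0,-0.0012],"delta_rot":[0,0,0],"fingers":0.0},
    {"delta_pos":[0,0,-0.0012],"delta_rot":[0,0,0],"fingers":0.0},
    {"delta_pos":[0,0,-0.0012],"delta_rot":[0,0,0],"fingers":0.0},
    {"delta_pos":[0,0,-0.0012],"delta_rot":[0,0,0],"fingers":0.0}
  ]
}}

```text
time_s: 26.12
eef_pos: [0.4351, -0.153, 0.0619]
ee_rot: [-0.0, -3.141, -0.001]
force: [0.1, -0.5, -0.8]
width: 0.017
```

Call:
{"fn": "servo_tool", "kwargs": {
  "moves": [
    {"delta_pos":[0,0,0],"delta_rot":[0,0,0],"fingers":0.0},
    {"delta_pos":[0,0,0.0003],"delta_rot":[0,0,0],"fingers":0.0},
    {"delta_pos":[0,0,0.0008],"delta_rot":[0,0,0],"fingers":0.0},
    {"delta_pos":[0,0,0.0012],"delta_rot":[0,0,0],"fingers":0.0}
  ]
}}

```text
time_s: 26.45
eef_pos: [0.4356, -0.1535, 0.0613]
ee_rot: [-0.0, 3.141, -0.001]
force: [-0.6, -0.3, 4.0]
width: 0.0168
```

```bash
python3 ang.py 2 we; python3 - <<'E'
import cv2
a=cv2.imread('pics/we.png');cv2.imwrite('pics/wec.png',cv2.resize(a[180:280,260:390],(780,600),interpolation=cv2.INTER_CUBIC))
E
```

```text
26.45 hole p 0.89 ang 179.52 r 0.1154 335 216
26.55 hole p 0.74 ang 178.68 r 0.1143 337 218
26.65 [ 0.4355453  -0.15340763  0.06132207] [-1.65698547 -0.18047319  4.13677553]
```

View pics/wec.png

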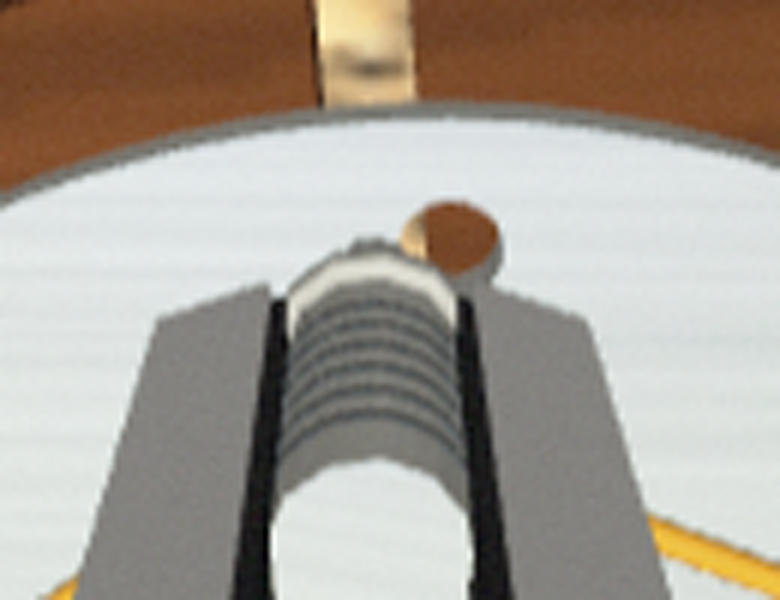

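Call:
{"fn": "servo_tool", "kwargs": {
  "moves": [
    {"delta_pos":[0,0,-0.0013],"delta_rot":[0,0,0],"fingers":0.0},
    {"delta_pos":[0,0,-0.0013],"delta_rot":[0,0,0],"fingers":0.0},
    {"delta_pos":[0,0,-0.0013],"delta_rot":[0,0,0],"fingers":0.0},
    {"delta_pos":[0,0,-0.0013],"delta_rot":[0,0,0],"fingers":0.0},
    {"delta_pos":[0,0,-0.0013],"delta_rot":[0,0,0],"fingers":0.0}
  ]
}}

```text
time_s: 27.07
eef_pos: [0.4352, -0.153, 0.062]
ee_rot: [-0.0, -3.141, -0.001]
force: [-0.3, -0.1, -0.2]
width: 0.0167
```

Call:
{"fn": "servo_tool", "kwargs": {
  "moves": [
    {"delta_pos":[0,0,0],"delta_rot":[0,0,0],"fingers":0.0},
    {"delta_pos":[0,0,0],"delta_rot":[0,0,0],"fingers":0.0}
  ]
}}

```text
time_s: 27.23
eef_pos: [0.4353, -0.1531, 0.0621]
ee_rot: [-0.0, -3.141, -0.0]
force: [0.7, 0.1, -0.3]
width: 0.0164
```

```bash
python3 - <<'E'
from h import *
p=r.read_camera('wrist');save(p,'wf')
cv2.imwrite('pics/wfc.png',cv2.resize(p['pixels'][180:280,260:390,::-1],(780,600),interpolation=cv2.INTER_CUBIC))
print(r.get_state()['time_s'])
E
```

```text
27.2833
```

View pics/wfc.png

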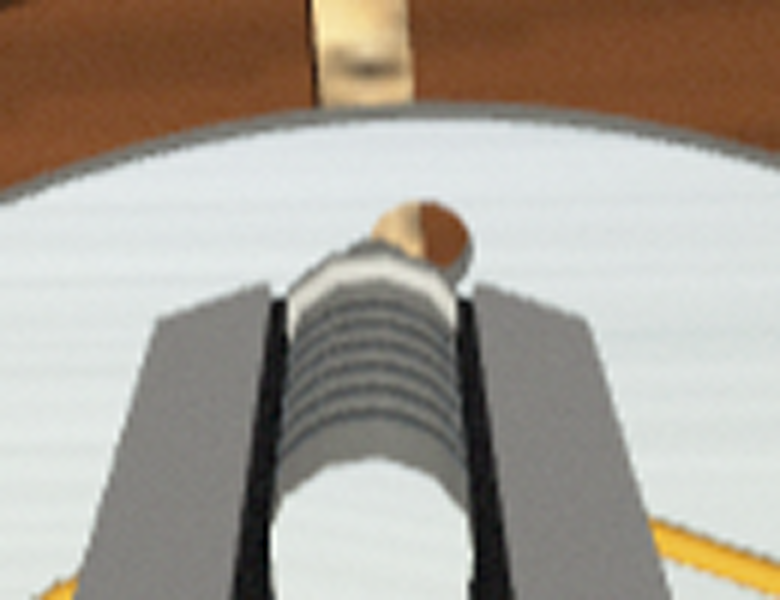

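Call:
{"fn": "servo_tool", "kwargs": {
  "moves": [
    {"delta_pos":[0,0,0.0005],"delta_rot":[0,0,0],"fingers":0.0},
    {"delta_pos":[0,0,0.0014],"delta_rot":[0,0,0],"fingers":0.0},
    {"delta_pos":[0,0,0.0024],"delta_rot":[0,0,0],"fingers":0.0}
  ]
}}

```text
time_s: 27.53
eef_pos: [0.4354, -0.1532, 0.0598]
ee_rot: [0.0, 3.141, -0.0]
force: [1.1, 0.7, 0.0]
width: 0.0169
```

```bash
python3 - <<'E'
from h import *
s=r.get_state();print(s['time_s'],s['eef_pos'],s['force'])
p=r.read_camera('wrist');save(p,'wg')
cv2.imwrite('pics/wgc.png',cv2.resize(p['pixels'][180:280,260:390,::-1],(780,600),interpolation=cv2.INTER_CUBIC))
s=r.get_state();print(s['time_s'],s['eef_pos'],s['force'])
E
```

```text
27.5333 [ 0.43538636 -0.15323224  0.05980709] [1.13834663 0.69843946 0.01031042]
27.5833 [ 0.43519151 -0.15313325  0.05958253] [-0.1258862   0.21262946 -0.40348097]
```

View pics/wgc.png

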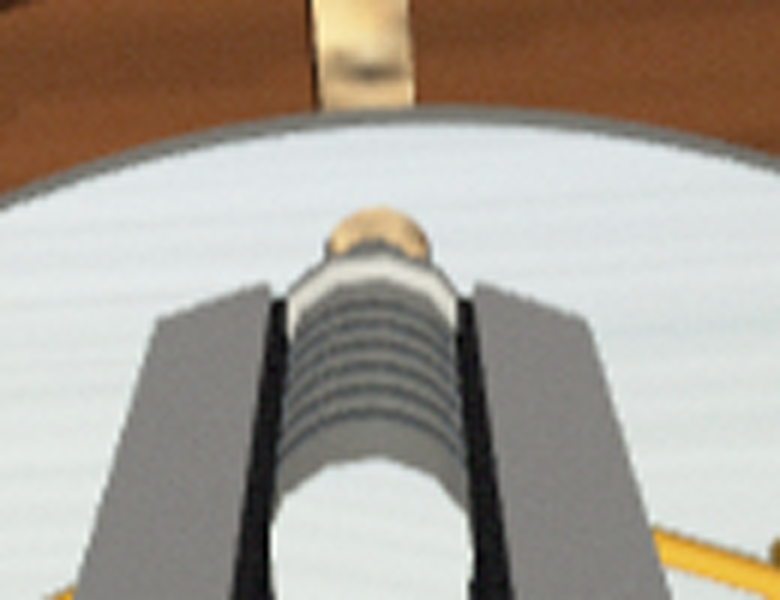

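Call:
{"fn": "servo_tool", "kwargs": {
  "moves": [
    {"delta_pos":[0,0,0.0015],"delta_rot":[0,0,0],"fingers":0.0},
    {"delta_pos":[0,0,0.003],"delta_rot":[0,0,0],"fingers":0.0}
  ]
}}

```text
time_s: 27.75
eef_pos: [0.4355, -0.1536, 0.0569]
ee_rot: [-0.0, 3.141, -0.001]
force: [0.3, -1.0, -0.3]
width: 0.0166
```

Call:
{"fn": "servo_tool", "kwargs": {
  "moves": [
    {"delta_pos":[0,0,0.0012],"delta_rot":[0,0,0],"fingers":0.0},
    {"delta_pos":[0,0,0.002],"delta_rot":[0,0,0],"fingers":0.0}
  ]
}}

```text
time_s: 27.92
eef_pos: [0.4352, -0.1531, 0.0546]
ee_rot: [-0.0, -3.141, -0.001]
force: [0.2, -0.6, -1.8]
width: 0.0168
```

Call:
{"fn": "servo_tool", "kwargs": {
  "moves": [
    {"delta_pos":[0,0,0.0008],"delta_rot":[0,0,0],"fingers":0.0},
    {"delta_pos":[0,0,0.0015],"delta_rot":[0,0,0],"fingers":0.0}
  ]
}}

```text
time_s: 28.08
eef_pos: [0.4352, -0.153, 0.0531]
ee_rot: [-0.0, -3.141, -0.001]
force: [0.2, 1.3, -1.0]
width: 0.0168
```

Call:
{"fn": "servo_tool", "kwargs": {
  "moves": [
    {"delta_pos":[0,0,0.001],"delta_rot":[0,0,0],"fingers":0.0},
    {"delta_pos":[0,0,0.0018],"delta_rot":[0,0,0],"fingers":0.0}
  ]
}}

```text
time_s: 28.25
eef_pos: [0.4354, -0.1532, 0.0515]
ee_rot: [-0.0, 3.142, -0.0]
force: [0.4, -0.2, -0.4]
width: 0.0169
```

Call:
{"fn": "servo_tool", "kwargs": {
  "moves": [
    {"delta_pos":[0,0,0.001],"delta_rot":[0,0,0],"fingers":0.0},
    {"delta_pos":[0,0,0.0018],"delta_rot":[0,0,0],"fingers":0.0}
  ]
}}

```text
time_s: 28.42
eef_pos: [0.4353, -0.1533, 0.0497]
ee_rot: [0.0, -3.142, 0.0]
force: [0.1, -0.8, -0.7]
width: 0.0168
```

Call:
{"fn": "servo_tool", "kwargs": {
  "moves": [
    {"delta_pos":[0,0,0.001],"delta_rot":[0,0,0],"fingers":0.0},
    {"delta_pos":[0,0,0.0018],"delta_rot":[0,0,0],"fingers":0.0}
  ]
}}

```text
time_s: 28.58
eef_pos: [0.4354, -0.1532, 0.0479]
ee_rot: [0.0, 3.142, 0.0]
force: [-0.2, -0.3, -1.4]
width: 0.0164
```

Below the base's top face with no side force. Continue.

Call:
{"fn": "servo_tool", "kwargs": {
  "moves": [
    {"delta_pos":[0,0,0.001],"delta_rot":[0,0,0],"fingers":0.0},
    {"delta_pos":[0,0,0.002],"delta_rot":[0,0,0],"fingers":0.0}
  ]
}}

```text
time_s: 28.75
eef_pos: [0.4354, -0.1532, 0.0459]
ee_rot: [0.0, 3.142, 0.0]
force: [-0.2, 0.5, -0.9]
width: 0.0172
```

Call:
{"fn": "servo_tool", "kwargs": {
  "moves": [
    {"delta_pos":[0,0,0.001],"delta_rot":[0,0,0],"fingers":0.0},
    {"delta_pos":[0,0,0.002],"delta_rot":[0,0,0],"fingers":0.0}
  ]
}}

```text
time_s: 28.92
eef_pos: [0.4353, -0.1532, 0.0438]
ee_rot: [0.0, -3.142, 0.0]
force: [0.0, 0.0, -0.6]
width: 0.0167
```

Call:
{"fn": "servo_tool", "kwargs": {
  "moves": [
    {"delta_pos":[0,0,0.001],"delta_rot":[0,0,0],"fingers":0.0},
    {"delta_pos":[0,0,0.002],"delta_rot":[0,0,0],"fingers":0.0}
  ]
}}

```text
time_s: 29.08
eef_pos: [0.4353, -0.1532, 0.0418]
ee_rot: [-0.0, -3.142, -0.0]
force: [0.6, 0.8, -1.3]
width: 0.0169
```

Call:
{"fn": "servo_tool", "kwargs": {
  "moves": [
    {"delta_pos":[0,0,0.001],"delta_rot":[0,0,0],"fingers":0.0},
    {"delta_pos":[0,0,0.002],"delta_rot":[0,0,0],"fingers":0.0}
  ]
}}

```text
time_s: 29.25
eef_pos: [0.4353, -0.1532, 0.0398]
ee_rot: [-0.0, -3.142, 0.0]
force: [-0.1, 0.3, -1.2]
width: 0.0169
```

Call:
{"fn": "servo_tool", "kwargs": {
  "moves": [
    {"delta_pos":[0,0,0.001],"delta_rot":[0,0,0],"fingers":0.0},
    {"delta_pos":[0,0,0.0018],"delta_rot":[0,0,0],"fingers":0.0}
  ]
}}

```text
time_s: 29.42
eef_pos: [0.4353, -0.1532, 0.038]
ee_rot: [-0.0, -3.141, -0.0]
force: [-0.6, -0.5, -0.6]
width: 0.0168
```

Call:
{"fn": "servo_tool", "kwargs": {
  "moves": [
    {"delta_pos":[0,0,0.0003],"delta_rot":[0,0,0],"fingers":0.0},
    {"delta_pos":[0,0,0.0005],"delta_rot":[0,0,0],"fingers":0.0}
  ]
}}

```text
time_s: 29.58
eef_pos: [0.4353, -0.1532, 0.0376]
ee_rot: [-0.0, -3.141, -0.0]
force: [-0.8, -0.7, -1.3]
width: 0.0167
```

Call:
{"fn": "servo_tool", "kwargs": {
  "moves": [
    {"delta_pos":[0,0,0.0003],"delta_rot":[0,0,0],"fingers":0.0},
    {"delta_pos":[0,0,0.0003],"delta_rot":[0,0,0],"fingers":0.0}
  ]
}}

```text
time_s: 29.75
eef_pos: [0.4354, -0.1534, 0.0375]
ee_rot: [-0.0, 3.142, -0.0]
force: [-0.7, -0.2, -0.3]
width: 0.0168
```

Call:
{"fn": "servo_tool", "kwargs": {
  "moves": [
    {"delta_pos":[0,0,0.0003],"delta_rot":[0,0,0],"fingers":0.0},
    {"delta_pos":[0,0,0.0003],"delta_rot":[0,0,0],"fingers":0.0}
  ]
}}

```text
time_s: 29.92
eef_pos: [0.4355, -0.1535, 0.0375]
ee_rot: [-0.0, 3.141, -0.001]
force: [-1.1, -1.6, 4.7]
width: 0.0161
```

```bash
python3 - <<'E'
from h import *
p=r.read_camera('wrist');p=r.read_camera('side');s=r.get_state();print(s['eef_pos'],s['force'])
q=proj(p,s['eef_pos']).astype(int)
cv2.imwrite('pics/sa.png',cv2.resize(p['pixels'][q[1]-35:q[1]+35,q[0]-45:q[0]+45,::-1],(770,600),interpolation=cv2.INTER_CUBIC))
E
```

```text
[ 0.43554353 -0.15346356  0.03747121] [-1.90941974  0.5610107   4.25728763]
```

View pics/sa.png

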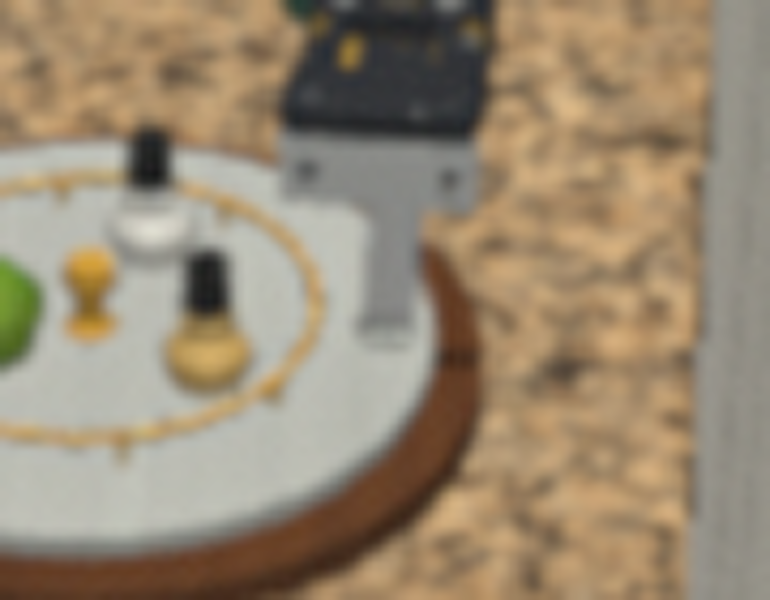

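Call:
{"fn": "servo_tool", "kwargs": {
  "moves": [
    {"delta_pos":[0,0,-0.0003],"delta_rot":[0,0,0],"fingers":0.0},
    {"delta_pos":[0,0,-0.0003],"delta_rot":[0,0,0],"fingers":0.02},
    {"delta_pos":[0,0,-0.0003],"delta_rot":[0,0,0],"fingers":0.03},
    {"delta_pos":[0,0,-0.0003],"delta_rot":[0,0,0],"fingers":0.045},
    {"delta_pos":[0,0,-0.0003],"delta_rot":[0,0,0],"fingers":0.05}
  ]
}}

```text
time_s: 30.43
eef_pos: [0.4353, -0.1531, 0.0371]
ee_rot: [-0.0, -3.141, -0.0]
force: [0.2, -0.6, -0.3]
width: 0.0369
```

Call:
{"fn": "servo_tool", "kwargs": {
  "moves": [
    {"delta_pos":[0,0,0],"delta_rot":[0,0,0],"fingers":0.05},
    {"delta_pos":[0,0,-0.005],"delta_rot":[0,0,0],"fingers":0.05},
    {"delta_pos":[0,0,-0.015],"delta_rot":[0,0,0],"fingers":0.05},
    {"delta_pos":[0,0,-0.03],"delta_rot":[0,0,0],"fingers":0.05},
    {"delta_pos":[0,0,-0.05],"delta_rot":[0,0,0],"fingers":0.05}
  ]
}}

```text
time_s: 30.85
eef_pos: [0.4344, -0.1527, 0.0875]
ee_rot: [-0.0, -3.139, -0.002]
force: [0.3, 0.5, 0.3]
width: 0.0501
```

Call:
{"fn": "servo_tool", "kwargs": {
  "moves": [
    {"delta_pos":[0,0,-0.02],"delta_rot":[0,0,0],"fingers":0.05},
    {"delta_pos":[0,0,-0.045],"delta_rot":[0,0,0],"fingers":0.05},
    {"delta_pos":[0,0,-0.07],"delta_rot":[0,0,0],"fingers":0.05},
    {"delta_pos":[0,0,-0.08],"delta_rot":[0,0,0],"fingers":0.05},
    {"delta_pos":[0,0,-0.08],"delta_rot":[0,0,0],"fingers":0.05}
  ]
}}

```text
time_s: 31.27
eef_pos: [0.4377, -0.1545, 0.1711]
ee_rot: [-0.0, 3.135, -0.006]
force: [0.1, -0.0, -1.0]
width: 0.0504
```

```bash
python3 - <<'E'
from h import *
for i in range(8): p=r.read_camera('wrist')
save(p,'wz');c=proj(p,[.4355,-.1555,.072]).round().astype(int)
vv,uu=np.mgrid[c[1]-25:c[1]+25,c[0]-25:c[0]+25].reshape(2,-1)
W=np.array([dep(p,u,v) for u,v in zip(uu,vv)]);k=W[:,2]>.06;print(np.median(W[k],0),k.sum())
p=r.read_camera('side');cv2.imwrite('pics/sz.png',cv2.resize(p['pixels'][120:320,200:450,::-1],(750,600),interpolation=cv2.INTER_CUBIC))
s=r.get_state();print(s['time_s'],s['eef_pos'],s['force'],s['width'])
E
```

```text
[ 0.4348495  -0.1563233   0.07167539] 374
31.7167 [ 0.4347204  -0.15286812  0.16629554] [ 0.39177407  0.00628818 -0.51134808] 0.049940453734487564
```

View pics/wz.png

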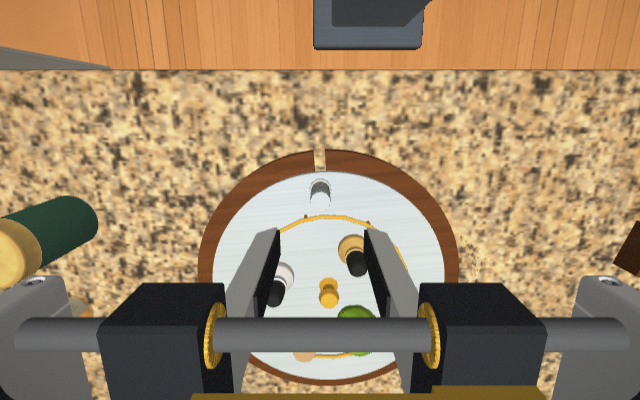

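View pics/sz.png

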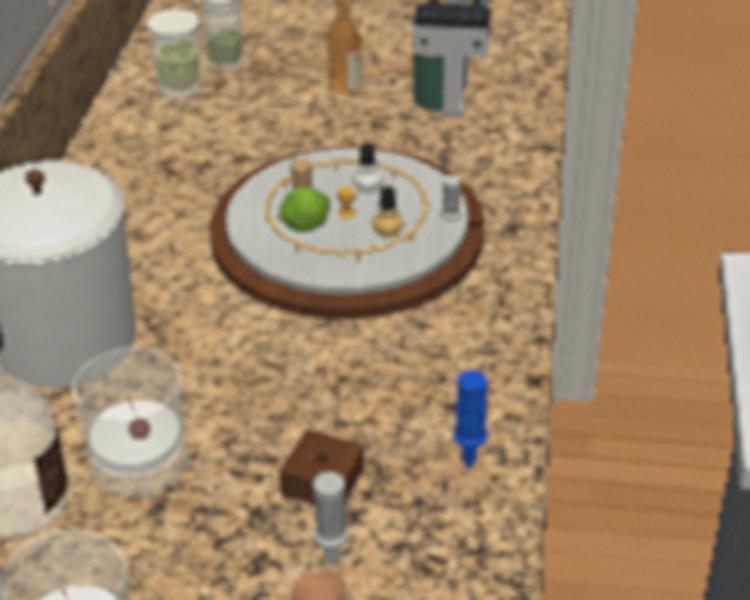

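Both pictures show the pin upright in the plate: in the wrist view at (320,190), right below the notch at (320,160). Its top is at z = 0.0717 m (0.072 when home), and the other things are unmoved. I'm handing in.

```bash
python3 - <<'E'
from h import *
r.job_done()
E
```

```text
the job is handed in; nothing more can be done
```

The carousel is locked: the steel pin is fully home through the plate's hole and in the slot. I let go of it, raised the gripper clear and handed the job in at about 31.7 s.

- **Braking:** I took the pin from the rest by its knob and touched the plate lightly, at about 3 to 5 N. One touch found the contact height. Then I stopped the plate about 17° before the slot, let it creep on in short hops, and lowered the tip into the hole as it came over the slot.
- **Seating:** The way down showed no side force above the sensor noise. The collar met the plate at about 5 N, at the expected height.
- **Last checks:** The knob's top is at z = 0.0717 m, where fully home gives 0.072. The wrist and side pictures show the pin upright in line with the notch. The tea tin, bitters bottle, blue pin, other grey pin and the glass show no change; of the jigger, only the top was in the last picture.
- **Disagreements:** The wrist camera read about 2 mm off sideways against the gripper, and I corrected for that. The scene and side cameras put the carousel's axis about 5 mm from where the corrected wrist view had it; I went by the wrist view.

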